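Seat a bearing cup square in its housing

TASK

Take the flanged bearing cup out of the grooved storage rack, stand it on the bench against the exposed edge of the thin laying plate and tip it over that edge so that it lies nose down on the plate, and let go of it. Take it again by its square flange, start its nose in the bore of the bench housing with the flange's sides parallel to the housing's, and let it rest on the four stiff pins; then tap the flange down alternately on opposite sides, never taking one side more than about half the pins' travel ahead of the other, until it sits flush all round. Keep the taps light, never press on the bearing in the middle of the flange, and do not move the other things on the bench.

Things in the scene. Friction and masses are not known exactly. Their poses are not given: they have to be found in the camera images.
- cup: aluminium bearing cup, 0.23 kg: flange 62 x 62 x 16 mm, round nose of diameter 34 mm, 14 mm long, its end chamfered 2.5 mm, on one face, bearing in the other. Origin: on the axis in the seating face, where nose and flange meet. x: along the axis, out of the bearing face (flange x = 0 to 16, nose -14 to 0 mm); y, z parallel to the flange sides (+-31 mm). Starts on a flange side in the rack, z up, origin 37 mm above the bench.
- bearing: the ball bearing fitted in the cup's face, a steel disc of diameter 22 mm standing 1.5 mm proud of the flange; it moves with the cup and has the cup's origin and axes (its face lies at x = 17.5 mm). More than a light touch (6 N) of the fingers on it harms it.
- rack: fixed white plastic rack, 60 x 215 x 17 mm; one groove 19 mm wide along its y, midway across x, floor 6 mm above the bench. Origin: centre of its underside. In the groove, about 100 mm apart, stand the cup (x axis along the rack's x, nose to the rack's -x) and a plain slab of the same size; either may be at the +y end.
- laying_plate: fixed dark steel plate on the bench, 110 (x) x 130 (y) x 6 mm. Origin: centre of its underside. The cup is tipped over its +x side.
- plate_edge (a point): middle of the laying plate's upper +x edge, 6 mm above the bench; x points away from the plate, y along the edge. A cup standing on its flange side on the bench beyond it, nose towards the plate, is steady; pushed at the top it tips over the edge, but can rest leaning on its nose's rim until pushed past about 50 degrees, then falls flat.
- housing: fixed bench housing: grey base 110 x 110 x 20 mm, on it an aluminium square boss 56 x 56 mm, its top face 50 mm above the bench, with a blind round bore of diameter 36.5 mm, 26 mm deep, 2.5 mm chamfer, in the middle. Origin: centre of its underside; x and y parallel to the boss's sides.
- bore (a point): centre of the bore's mouth, in the boss's top face, 50 mm above the bench; z up, axes of the housing.
- pin_a (a joint): stiff steel pin of diameter 7 mm in the boss's top face at x = +20, y = +20 mm from the bore. Value: metres pushed in, 0 = stands 8 mm proud, 0.008 = flush. Needs about 7 N to move (a flange side rests on two: about 14 N, and is stopped hard when flush); does not spring back. Each pin starts 0 to 1 mm in.
- pin_b (a joint): the same pin at x = -20, y = +20 mm.
- pin_c (a joint): the same pin at x = -20, y = -20 mm.
- pin_d (a joint): the same pin at x = +20, y = -20 mm.
- blank: bystander: plain aluminium slab 62 x 62 x 16 mm without nose or bearing, standing in the rack's groove; leave it. Axes as the cup's.
- jar_a: bystander: small clear specimen jar, diameter 48 mm, 62 mm tall; origin centre of its underside.
- jar_b: bystander: another such jar.
- dish: bystander: closed glass dish, diameter 90 mm, 14 mm tall; origin centre of its underside.
- driver: bystander: screwdriver with a black handle, 170 mm, lying along its x.
- tweezers: bystander: steel tweezers, 130 mm, lying along their x.
- slide_box: bystander: blue and white slide box 90 x 120 x 38 mm; origin centre of its underside.
- spanner: bystander: small flat steel spanner, 150 mm, lying along its x.
Things that resemble listed ones, but are neither listed nor needed, are in the scene too. Leave any red look-alike of the cup alone. Several things have the shape of the laying_plate; the one meant has the colours described above.

How it is judged:
By the outcome, as a careful person would: the job done as asked, in the order asked, and still so for the second after the job is handed in, with the robot touching nothing.
It also fails if it takes over 72 s, if anything falls off the work surface, if the arm or the gripper's body presses on something with over 40 N, if the wrist force passes 120 N, or if a joint passes its speed limit or range.

ROBOT

A 7-joint arm with a two-finger parallel gripper is mounted at the origin on the work surface. World frame = base frame: x ahead of the robot, y to its left, z up, the work surface at z = 0. Lengths are in m, angles in degrees, forces in N, time in s.
With the tool pointing down it reaches from about 0.4 to 0.875 m from the base axis. Payload 6.5 kg.
Tool frame: the origin (TCP) lies at the very end of the fingers, on their centre line; the grasp point (between the pads) lies 19 mm behind it; x points along the fingers, z is the direction in which the jaws open and shut, and the axes are right-handed (so a half turn about x gives the same grasp; the last joint's range is limited). The gripper opens to 88 mm and grips with 3 to 60 N. Pads are 18 mm wide; open, the fingers measure 123 mm over their backs; the gripper's body (75 mm by 187 mm) begins 45 mm behind the grasp point.
Start: joints at [-73.407, 30.733, -0.252, 88.115, 0.149, 61.152, -4.079], TCP at [0.226, 0.609, 0.201] pointing down, gripper open.
Joint ranges: [-154.64, 154.64], [-21.42, 123.67], [-72.66, 72.17], [13.99, 137.28], [-74.86, 254.86], [10.95, 109.41], [-158.01, 158.01]. Speed limits (degrees/s): [136.94, 136.94, 180, 180, 180, 180, 180].

INTERFACE

Orientations are given as a 3x3 rotation matrix whose columns are the frame's x, y, z axes.
In Python, from cell import ctrl, eyes, job gives the robot as it stands. The module is installed in compiled form; this text tells all that it offers.
- The arm moves only by the tool send_rows, never from a script. Its argument "commands" is text: rows parted by semicolons, each of 5 numbers parted by spaces: the shift along the tool's x, y, z in mm, then the turn about the tool's x in degrees, then the finger opening in mm, from 0 to 88.1. In form: tx ty tz roll jaw; .... A call has 1 to 8 rows; each row shifts and turns the pose as measured when the row begins, along the tool's axes as they then stand; what a row does not reach is not made up. A row lasts 1/10 s, in which the tool goes at most 50 mm and 8.59 degrees, less where a joint would pass 70% of its speed; a pose out of reach is approached as far as the arm can. A call with a gripper value outside its range is refused whole. The fingers move at their own pace and stop on an object; "squeeze" is the grip in N (left out, the last holds). Time passes only in rows, so rows that do not move let the fingers close. It gives the time, the measured TCP pose, the force and the opening at its end, in the units of the state.
- ctrl.state(): the state, without advancing time (a new reading comes with each control period).
- eyes.snapshot(name): name is "side" or "top"; returns (picture, depth): 400x640x3 uint8, red, green, blue; 400x640 float32, m along the optical axis (not along the pixel's ray), 0 where there is no reading.
- eyes.camera_params(name): a dict with "fx", "fy", "cx", "cy" (pixels), "R" (3x3) and "t" (3): a world point X has camera coordinates R X + t. Camera axes: x right, y down, z forward; pixel columns grow to the right and rows downward; lengths in m; the calibration is good to about 2 mm. A picture is of the moment at which its call begins. camera_params takes no time and is no camera call.
- job.hand_in(): hands the job in, once; it reports no verdict.
The state is a dict: "time_s": time; "qpos": joint angles; "joint_velocities": joint speeds; "tau": joint torques, N m; "position": TCP position; "tool_rot": TCP orientation; "contact_force": force on the tool from outside, world axes, zero at the start; "torque": the same for the moment, N m; "width": finger opening in m.
Only numpy, scipy, OpenCV 4.12 (cv2) and the standard library are available. Lean on these libraries where they do the work, as an engineer would, in place of code of your own. Each camera call takes 0.05 s, during which the arm holds its last target.

## Working session

There is one attempt and no reset: what is moved stays moved. The work goes in short steps, Python scripts to look and compute and a tool call to move; the robot and the scene stay as the last step left them, time stands still between calls to the robot, and variables do not carry over. Pictures are saved under pics/ and viewed, and the job is handed in when it is done.

Besides the shell and the picture viewer there is one more tool, called after "Call:" as name(argument=value, ...) on one line, values as JSON. send_rows: Moves the arm, as the interface text tells. Its arguments: {"type":"object","properties":{"commands":{"type":"string"},"squeeze":{"type":"number"}},"required":["commands"]}

```bash
ls; mkdir -p pics
python3 - <<'E'
from cell import ctrl, eyes, job
import cv2, numpy as np
print(ctrl.state())
for n in ("side","top"):
    p,d=eyes.snapshot(n); c=eyes.camera_params(n); print(n,c)
    cv2.imwrite(f"pics/{n}0.png",p[:,:,::-1]); np.save(f"{n}0.npy",d); np.save(f"{n}0p.npy",p)
E
```

```text
pics
{'time_s': 0.0, 'qpos': array([-73.40822394,  30.77829954,  -0.25353098,  88.16934647,
         0.14814442,  61.15252934,  -4.0803064 ]), 'joint_velocities': array([ 0.0291843 , -0.06022981,  0.01569166,  0.05414212, -0.04250696,
        0.06096282,  0.03633273]), 'tau': array([-3.30667226e-04, -5.70997846e+01,  9.90463570e-01, -2.51604366e+01,
       -5.62678592e-02,  1.78918184e-02,  1.43239890e-04]), 'position': array([0.22619798, 0.60864934, 0.19983939]), 'tool_rot': array([[-4.90848490e-04, -9.37388094e-01,  3.48286262e-01],
       [-1.67211190e-03,  3.48286587e-01,  9.37386611e-01],
       [-9.99998482e-01, -1.22258799e-04, -1.73837373e-03]]), 'contact_force': array([ 0.05160323,  0.32548994, -0.48445608]), 'torque': array([ 0.00195706, -0.02282034, -0.02069024]), 'width': 0.08866461289830034}
side {'fx': 452.8077783865411, 'fy': 452.8077783865411, 'cx': 330.0358891791807, 'cy': 199.28388351620927, 'R': array([[ 0.75483308, -0.65562418, -0.01959457],
       [-0.4580095 , -0.50546039, -0.7312572 ],
       [ 0.46952562,  0.56095163, -0.68182033]]), 't': array([-0.38645364,  0.28087625,  0.84115889])}
top {'fx': 484.1612222001099, 'fy': 484.1612222001099, 'cx': 325.29924984377834, 'cy': 198.60083821630533, 'R': array([[-0.00532871, -0.9999263 ,  0.01090841],
       [-0.98620876,  0.00345045, -0.16547015],
       [ 0.16542032, -0.01163971, -0.98615447]]), 't': array([-0.00326207,  0.48990738,  1.2166595 ])}
```

View pics/side0.png

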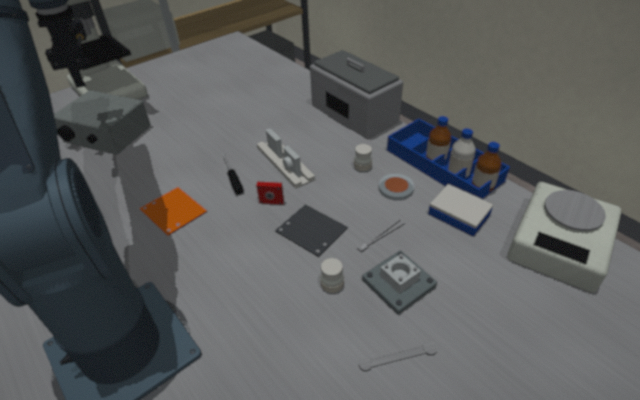

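View pics/top0.png

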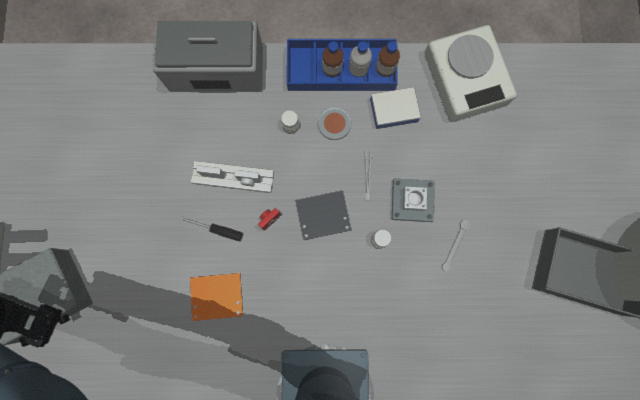

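```bash
cat > h.py <<'E'
import numpy as np, cv2
from cell import ctrl, eyes, job
C={n:eyes.camera_params(n) for n in ("side","top")}
def ray(n,u,v):
    c=C[n]; d=c["R"].T@np.array([(u-c["cx"])/c["fx"],(v-c["cy"])/c["fy"],1.]); o=-c["R"].T@c["t"]; return o,d
def onz(n,u,v,z):
    o,d=ray(n,u,v); return o+d*(z-o[2])/d[2]
def tri(us,vs,ut,vt):
    o1,d1=ray("side",us,vs);o2,d2=ray("top",ut,vt)
    A=np.c_[d1,-d2]; s=np.linalg.lstsq(A,o2-o1,rcond=None)[0]
    a=o1+d1*s[0];b=o2+d2*s[1]; return (a+b)/2,np.linalg.norm(a-b)
def proj(n,X):
    c=C[n]; p=c["R"]@np.asarray(X,float)+c["t"]; return np.array([c["fx"]*p[0]/p[2]+c["cx"],c["fy"]*p[1]/p[2]+c["cy"]])
def cloud(n,d):
    c=C[n]; v,u=np.mgrid[0:400,0:640]; P=np.stack([(u-c["cx"])/c["fx"]*d,(v-c["cy"])/c["fy"]*d,d],-1)
    return (P-c["t"])@c["R"]
def crop(p,u0,v0,w,h,s,f):
    im=cv2.resize(p[v0:v0+h,u0:u0+w,::-1],None,fx=s,fy=s,interpolation=cv2.INTER_CUBIC); cv2.imwrite("pics/"+f,im)
E
python3 - <<'E'
from h import *
s=np.load("side0p.npy");t=np.load("top0p.npy")
crop(t,180,140,100,75,8,"c_t1.png");crop(t,285,140,160,120,5,"c_t2.png")
crop(s,220,110,160,120,5,"c_s1.png");crop(s,265,190,180,130,4,"c_s2.png")
E
```

```text
(no output)
```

View pics/c_t1.png

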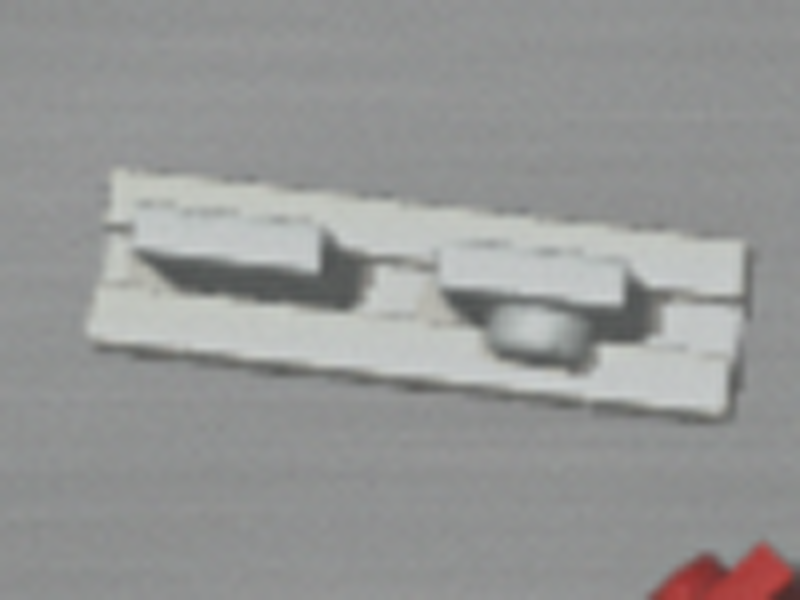

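View pics/c_t2.png

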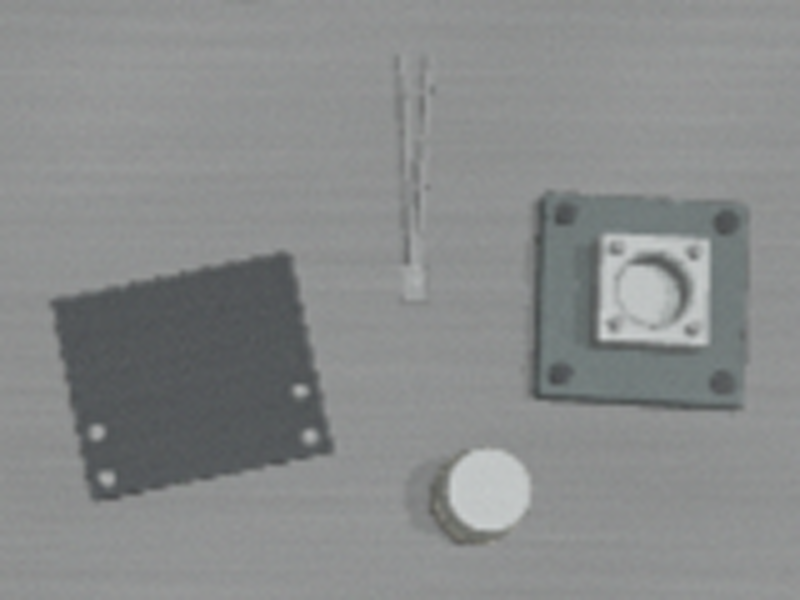

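View pics/c_s1.png

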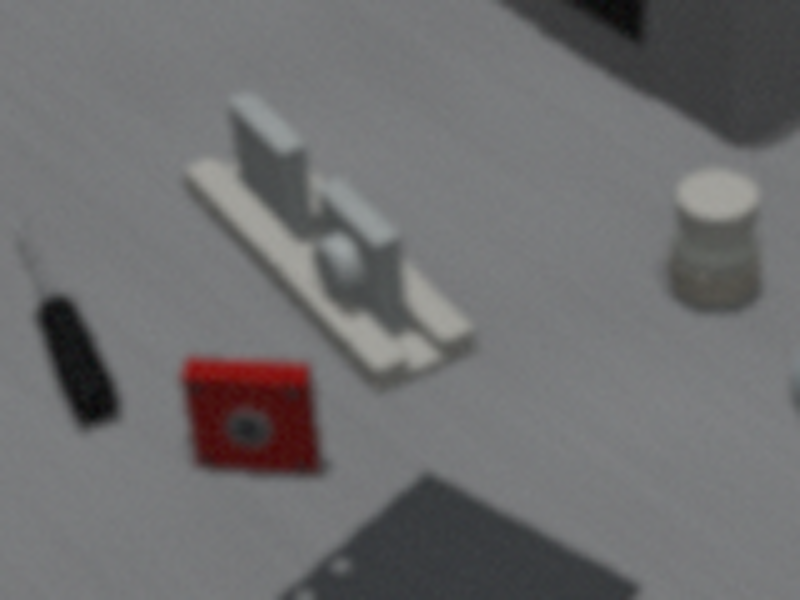

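View pics/c_s2.png

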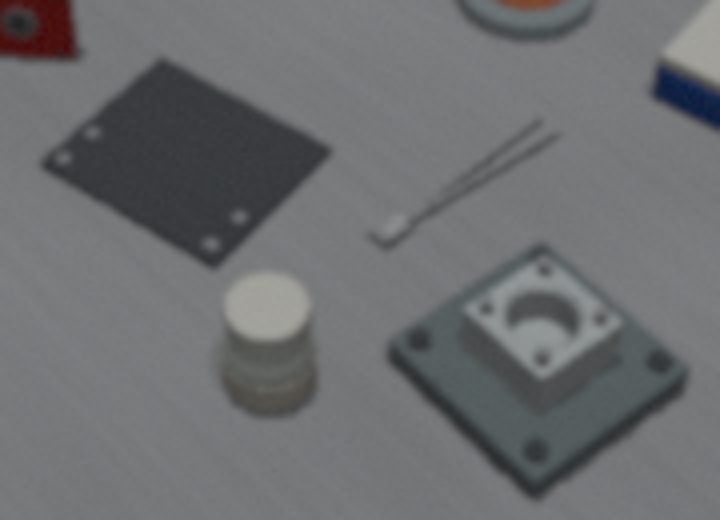

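Run:
```python
from h import *
def rect(pts,lab):
    r=cv2.minAreaRect(pts[:,:2].astype(np.float32)*1000); print(lab,len(pts),np.round(r[0],1),np.round(r[1],1),round(r[2],2),"z",np.round(np.median(pts[:,2])*1000,1),np.round(pts[:,2].std()*1000,2))
for n in ("top","side"):
    d=np.load(n+"0.npy");p=np.load(n+"0p.npy").astype(int);X=cloud(n,d);ok=d>0
    print(n,"bench z",np.median(X[...,2][ok&(abs(X[...,2])<.03)]))
    def roi(x0,x1,y0,y1,z0,z1): return ok&(X[...,0]>x0)&(X[...,0]<x1)&(X[...,1]>y0)&(X[...,1]<y1)&(X[...,2]>z0)&(X[...,2]<z1)
    a=onz("top",209,169,.068);b=onz("top",247,174,.068);print(a,b)
    for lab,c in (("blank",a),("cup",b)):
        rect(X[roi(c[0]-.05,c[0]+.05,c[1]-.045,c[1]+.045,.062,.074)],lab)
    r=onz("top",232,177,.017); rect(X[roi(r[0]-.08,r[0]+.08,r[1]-.14,r[1]+.14,.012,.022)],"rack")
    pl=onz("top",323,215,.006); m=roi(pl[0]-.1,pl[0]+.1,pl[1]-.1,pl[1]+.1,-.01,.015)&(p.sum(-1)<240); 
    rect(X[m],"plate")
    h=onz("top",415,198,.05); rect(X[roi(h[0]-.06,h[0]+.06,h[1]-.06,h[1]+.06,.045,.054)],"boss"); rect(X[roi(h[0]-.09,h[0]+.09,h[1]-.09,h[1]+.09,.016,.024)],"base"); print(h,pl,r)
    j=onz("top",381,239,.062); rect(X[roi(j[0]-.05,j[0]+.05,j[1]-.05,j[1]+.05,.055,.07)],"jarn")
```

```text
top bench z -0.0010710239660592558
[0.56320372 0.29220513 0.068     ] [0.54982934 0.19482162 0.068     ]
blank 148 [562.6 294.8] [61.1 16.4] 84.69 z 66.3 2.36
cup 144 [550.3 197.4] [61.8 17.3] 83.24 z 66.4 2.1
rack 916 [556.5 243.1] [215.   60.8] 82.91 z 15.8 2.13
plate 0 [0. 0.] [0. 0.] 0.0 z nan nan
boss 265 [ 491.1 -238.6] [56.8 55.8] 86.11 z 48.5 2.05
base 1036 [ 490.7 -238.6] [110.1 110.3] 86.41 z 19.3 2.05
[ 0.48911369 -0.23711766  0.05      ] [0.45160493 0.00050143 0.006     ] [0.55304669 0.24230334 0.017     ]
jarn 226 [ 387.1 -148.8] [40.5 41.8] 25.98 z 60.7 2.39
side bench z 0.0004376248386242682
[0.56320372 0.29220513 0.068     ] [0.54982934 0.19482162 0.068     ]
blank 93 [565.1 295.6] [64.5 15.9] 82.91 z 67.6 1.99
cup 111 [553.1 197.5] [64.8 18.4] 82.45 z 67.4 1.77
rack 576 [558.4 242.5] [218.2  61.1] 83.02 z 16.8 1.9
plate 1881 [454.2  -0.5] [110.6 130.3] 11.71 z 6.1 1.46
boss 454 [ 492.8 -238.7] [58.2 58.7] 87.04 z 49.8 1.76
base 1444 [ 475.4 -232. ] [122.9 146.9] 86.49 z 20.2 1.59
[ 0.48911369 -0.23711766  0.05      ] [0.45160493 0.00050143 0.006     ] [0.55304669 0.24230334 0.017     ]
jarn 326 [ 388.2 -148.6] [42.7 41.8] 47.8 z 62.0 1.87
  return _methods._mean(a, axis=axis, dtype=dtype,
  ret = ret.dtype.type(ret / rcount)
  ret = _var(a, axis=axis, dtype=dtype, out=out, ddof=ddof,
  arrmean = um.true_divide(arrmean, div, out=arrmean,
  ret = ret.dtype.type(ret / rcount)
```

```bash
cat >> h.py <<'E'
def plan(x,y,z,ang=None,st=None):
    """remaining TCP move to world mm target in tool axes; ang = wanted jaw (tool z) heading deg"""
    s=st or ctrl.state(); R=s["tool_rot"]; p=s["position"]*1000
    a=np.degrees(np.arctan2(R[1,2],R[0,2])); roll=0
    if ang is not None: roll=-((ang-a+90)%180-90)
    d=np.array([x,y,z])-p
    Rr=R@cv2.Rodrigues(np.array([np.radians(roll),0,0]))[0]
    print("t",round(s["time_s"],2),"tcp",p.round(1),"jaw",round(a,2),"w",round(s["width"]*1000,1),"F",s["contact_force"].round(1))
    print(" tool delta",(R.T@d).round(1),"roll",round(roll,2),"| delta after roll",(Rr.T@d).round(1),"tilt",R[:,0].round(4))
E
python3 - <<'E'
from h import *
for n in ("top","side"):
    p=np.load(n+"0p.npy"); hsv=cv2.cvtColor(p,cv2.COLOR_RGB2HSV)
    c=proj(n,(.453,0,.006)); 
    g=p.max(-1)
    m=((g<95)).astype(np.uint8); 
    print(n,p[int(c[1]),int(c[0])])
    cs,_=cv2.findContours(m,cv2.RETR_EXTERNAL,cv2.CHAIN_APPROX_NONE)
    for k in cs:
        if cv2.contourArea(k)>300 and cv2.pointPolygonTest(k,tuple(map(float,c)),False)>0:
            q=np.array([onz(n,u,v,.006)[:2]*1000 for u,v in k[:,0]],np.float32); print(cv2.minAreaRect(q))
plan(551.7,197.5,120,82.9)
E
```

```text
top [87 89 92]
((451.44091796875, 1.58123779296875), (108.48921203613281, 128.10638427734375), 11.667155265808105)
side [58 61 64]
((453.6536560058594, 0.3130035400390625), (113.39897155761719, 131.52731323242188), 11.577608108520508)
t 0.1 tcp [226.2 608.7 199.9] jaw 69.62 w 88.4 F [ 0.6  0.  -0.4]
 tool delta [  80.4 -448.3 -272. ] roll -13.28 | delta after roll [  80.4 -373.8 -367.7] tilt [-4.0e-04 -1.5e-03 -1.0e+00]
```

Call:
send_rows(commands="0 -20 -20 -6.7 78; 0 -30 -30 -6.7 78; 0 -35 -34 0 78; 0 -35 -34 0 78; 0 -35 -34 0 78; 0 -35 -34 0 78; 0 -35 -34 0 78; 0 -35 -34 0 78", squeeze=20)

```text
time_s: 0.9
position: [0.4445, 0.3182, 0.196]
tool_rot: [[-0.007, -0.995, 0.096], [-0.002, 0.096, 0.995], [-1.0, 0.006, -0.003]]
contact_force: [-0.3, 0.5, -0.1]
width: 0.0779
```

```bash
python3 -c "
from h import *
plan(551.7,197.5,120,82.9)"
```

```text
t 0.9 tcp [444.5 318.2 196. ] jaw 84.51 w 77.9 F [-0.3  0.5 -0.1]
 tool delta [  75.5 -118.8 -109.7] roll 1.61 | delta after roll [  75.5 -121.8 -106.3] tilt [-0.0066 -0.002  -1.    ]
```

Call:
send_rows(commands="0 -30 -27 1.6 78; 0 -30 -27 0 78; 0 -30 -27 0 78; 15 -25 -22 0 78; 10 0 0 0 78; 0 0 0 0 78")

```text
time_s: 1.5
position: [0.5534, 0.1873, 0.1687]
tool_rot: [[-0.006, -0.991, 0.137], [-0.007, 0.137, 0.991], [-1.0, 0.005, -0.007]]
contact_force: [-1.3, 0.4, 0.5]
width: 0.0779
```

Run:
```python
from h import *
plan(551.7,197.5,120,82.9)
for n in ("top","side"):
    p,d=eyes.snapshot(n); np.save(n+"1.npy",d); c=proj(n,(.5517,.1975,.1)); crop(p,int(c[0])-50,int(c[1])-50,100,75,6,f"g1{n}.png")
```

```text
t 1.5 tcp [553.4 187.3 168.7] jaw 82.12 w 77.9 F [-1.3  0.4  0.5]
 tool delta [48.6  2.9 10.2] roll -0.78 | delta after roll [48.6  2.7 10.3] tilt [-0.0063 -0.0065 -1.    ]
```

View pics/g1side.png

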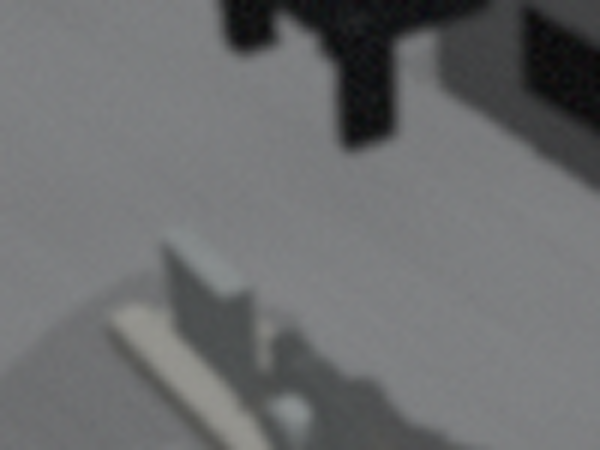

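View pics/g1top.png

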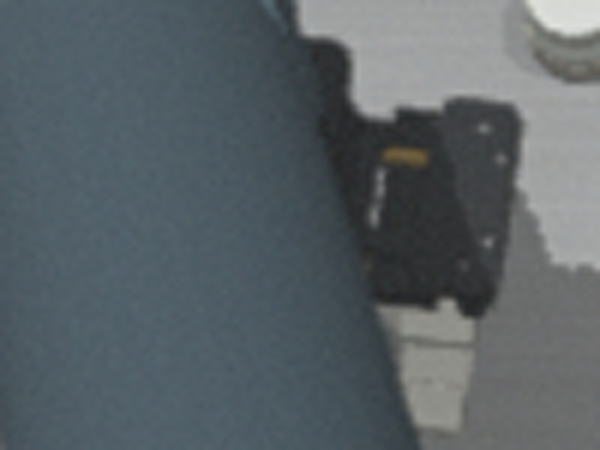

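Call:
send_rows(commands="0 3 10 -0.7 78; 10 0 0 0 78; 20 0 0 0 78; 20 0 0 0 78; 0 0 0 0 78")

```text
time_s: 2.1
position: [0.5497, 0.2072, 0.1195]
tool_rot: [[-0.002, -0.994, 0.112], [-0.001, 0.112, 0.994], [-1.0, 0.002, -0.002]]
contact_force: [0.0, 0.5, 0.2]
width: 0.0781
```

Run:
```python
from h import *
plan(551.7,197.5,31,82.9)
```

```text
t 2.1 tcp [549.7 207.2 119.5] jaw 83.59 w 78.1 F [0.  0.5 0.2]
 tool delta [88.5 -3.3 -9.2] roll 0.69 | delta after roll [88.5 -3.4 -9.2] tilt [-0.0022 -0.0013 -1.    ]
```

Call:
send_rows(commands="0 -3 -9 0.7 78; 0 0 0 0 78; 0 0 0 0 78")

```text
time_s: 2.4
position: [0.552, 0.1988, 0.121]
tool_rot: [[-0.001, -0.992, 0.123], [-0.0, 0.123, 0.992], [-1.0, 0.001, -0.0]]
contact_force: [-0.5, 0.3, -0.3]
width: 0.078
```

Run:
```python
from h import *
plan(551.7,197.5,31,82.9); print(ctrl.state()["joint_velocities"].round(2))
```

```text
t 2.4 tcp [552.  198.8 121. ] jaw 82.96 w 78.0 F [-0.5  0.3 -0.3]
 tool delta [90.   0.  -1.3] roll 0.06 | delta after roll [90.   0.  -1.3] tilt [-8.e-04 -3.e-04 -1.e+00]
[ 0.65 -0.55  0.67 -0.02  0.49  0.31 -0.09]
```

Call:
send_rows(commands="25 0 -1.3 0 78; 25 0 0 0 78; 20 0 0 0 78; 12 0 0 0 78; 6 0 0 0 78; 0 0 0 0 78; 0 0 0 0 78")

```text
time_s: 3.1
position: [0.5577, 0.1992, 0.0364]
tool_rot: [[0.01, -0.992, 0.124], [0.005, 0.124, 0.992], [-1.0, -0.01, 0.006]]
contact_force: [0.1, -0.2, -0.1]
width: 0.0782
```

Run:
```python
from h import *
plan(551.7,197.5,31,82.9)
p,d=eyes.snapshot("side"); c=proj("side",(.5517,.1975,.05)); crop(p,int(c[0])-50,int(c[1])-50,100,75,8,"g2.png")
```

```text
t 3.1 tcp [557.7 199.2  36.4] jaw 82.89 w 78.2 F [ 0.1 -0.2 -0.1]
 tool delta [ 5.4  5.8 -2.5] roll -0.01 | delta after roll [ 5.4  5.8 -2.5] tilt [ 0.0104  0.0046 -0.9999]
```

View pics/g2.png

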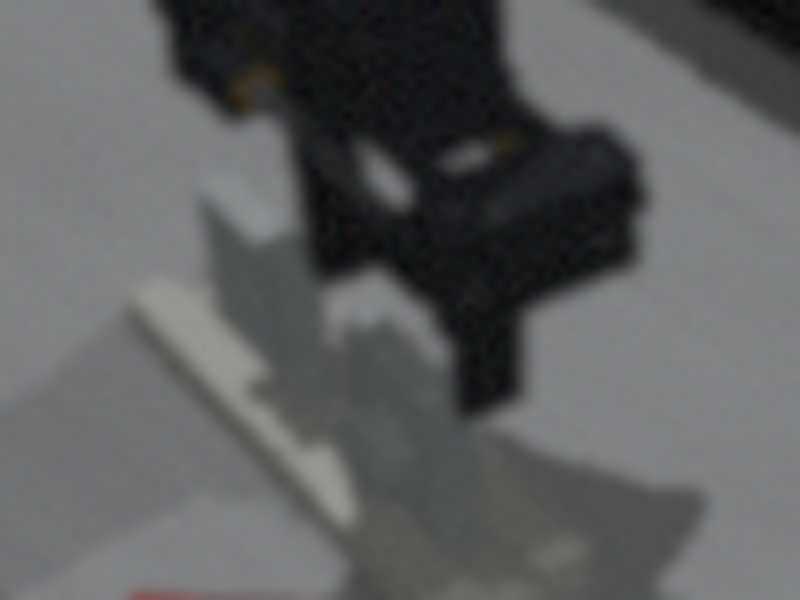

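Call:
send_rows(commands="5 5.8 -1.8 0 78; 0 0 0 0 78; 0 0 0 0 78")

```text
time_s: 3.45
position: [0.5524, 0.1987, 0.0328]
tool_rot: [[0.013, -0.992, 0.124], [0.006, 0.124, 0.992], [-1.0, -0.012, 0.008]]
contact_force: [0.5, -0.0, 0.9]
width: 0.078
```

Run:
```python
from h import *
plan(551.7,197.5,31,82.9)
```

```text
t 3.45 tcp [552.4 198.7  32.8] jaw 82.89 w 78.0 F [ 0.5 -0.   0.9]
 tool delta [ 1.8  0.6 -1.3] roll -0.01 | delta after roll [ 1.8  0.6 -1.3] tilt [ 0.0132  0.0059 -0.9999]
```

Call:
send_rows(commands="1 0.6 0 0 60; 0 0 0 0 55; 0 0 0 0 55; 0 0 0 0 55", squeeze=25)

```text
time_s: 3.85
position: [0.552, 0.1989, 0.0322]
tool_rot: [[0.014, -0.992, 0.124], [0.006, 0.124, 0.992], [-1.0, -0.013, 0.008]]
contact_force: [0.7, -0.1, -1.0]
width: 0.0555
```

Run:
```python
from h import *
plan(551.7,197.5,31,82.9)
```

```text
t 3.85 tcp [552.  198.9  32.2] jaw 82.9 w 55.5 F [ 0.7 -0.1 -1. ]
 tool delta [ 1.2  0.2 -1.5] roll -0.0 | delta after roll [ 1.2  0.2 -1.5] tilt [ 0.0138  0.0062 -0.9999]
```

Run:
```python
from h import *
for n in ("side","top"):
    p,d=eyes.snapshot(n); c=proj(n,(.5517,.1975,.05)); crop(p,int(c[0])-50,int(c[1])-40,100,75,8,f"g3{n}.png"); X=cloud(n,d)
print(ctrl.state()["width"])
```

```text
0.05509681793303853
```

View pics/g3side.png

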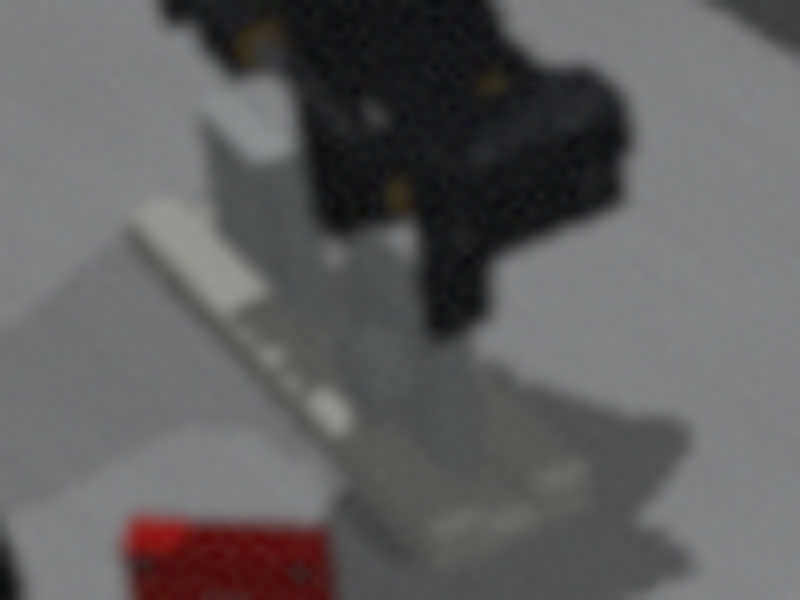

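View pics/g3top.png

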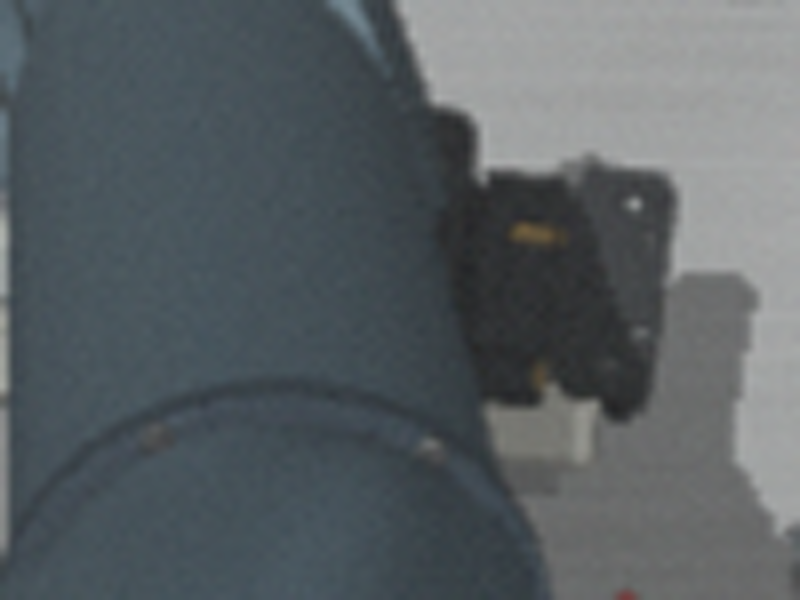

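Run:
```python
from h import *
s=ctrl.state(); R=s["tool_rot"];p=s["position"]
print("cam",[-C[n]["R"].T@C[n]["t"] for n in C])
c0=proj("side",(.5517,.1975,.05)); o=np.array([int(c0[0])-50,int(c0[1])-40])
f=lambda X:((proj("side",X)-o)*8).round()
for sg in (-1,1):
    print("finger inner centre tip",sg,f(p+R[:,2]*sg*.0277),"outer",f(p+R[:,2]*sg*.0455), "front/back inner",f(p+R[:,2]*sg*.0277+R[:,1]*.009),f(p+R[:,2]*sg*.0277-R[:,1]*.009))
ex=np.array([.992,-.124,0]);ey=np.array([.124,.992,0]);c=np.array([.5517,.1975,0])
for x in(-.008,.008):
  for y in(-.031,.031):
    print("cup top",x,y,f(c+ex*x+ey*y+[0,0,.068]),"bot",f(c+ex*x+ey*y+[0,0,.006]))
P,d=eyes.snapshot("side");X=cloud("side",d)
for (u,v) in ((460,310),(460,280),(460,380),(440,300),(380,300),(400,240),(480,300)):
    q=(o+np.array([u,v])/8).round().astype(int); print((u,v),q,(X[q[1],q[0]]*1000).round(1),P[q[1],q[0]])
```

```text
cam [array([ 0.02540633, -0.58324598,  0.77133962]), array([0.28187337, 0.00920933, 1.28091483])]
finger inner centre tip -1 [449. 410.] outer [477. 439.] front/back inner [425. 420.] [472. 400.]
finger inner centre tip 1 [363. 323.] outer [337. 296.] front/back inner [340. 333.] [387. 313.]
cup top -0.008 -0.031 [426. 338.] bot [440. 488.]
cup top -0.008 0.031 [330. 242.] bot [346. 391.]
cup top 0.008 -0.031 [470. 320.] bot [482. 470.]
cup top 0.008 0.031 [372. 225.] bot [387. 374.]
(460, 310) [298 156] [544.8 157.2  81.9] [23 25 26]
(460, 280) [298 152] [545.3 156.4  94.5] [18 21 23]
(460, 380) [298 164] [548.4 165.3  49.7] [81 83 85]
(440, 300) [296 154] [538.5 156.   92. ] [18 16 17]
(380, 300) [288 154] [546.7 204.   60.8] [77 79 78]
(400, 240) [291 147] [616.3 290.    1.7] [115 116 117]
(480, 300) [301 154] [552.  153.8  86.3] [46 50 52]
```

Run:
```python
from h import *
c0=proj("side",(.5517,.1975,.1)); o=np.array([int(c0[0])-50,int(c0[1])-50])
j=np.array([.137,.991,0]);y=np.array([-.991,.137,0])
for sg in(-1,1):
  for k in (.039,.0565):
    print(sg,k,[((proj("side",np.array([.5534,.1873,.1687])+j*sg*k+y*e*.009)-o)*6).round() for e in(-1,1)])
P,d=eyes.snapshot("side");X=cloud("side",d)
Z=X[...,2];im=np.clip(Z/.15*255,0,255).astype(np.uint8);im[d==0]=0
c0=proj("side",(.5517,.1975,.05));u,v=int(c0[0])-50,int(c0[1])-40
a=cv2.resize(cv2.applyColorMap(im,cv2.COLORMAP_JET)[v:v+75,u:u+100],None,fx=8,fy=8,interpolation=cv2.INTER_NEAREST);cv2.imwrite("pics/hm.png",a)
bgr=P[v:v+75,u:u+100,::-1].astype(float); b=np.clip(255*(bgr/160)**.6,0,255).astype(np.uint8); cv2.imwrite("pics/br.png",cv2.resize(b,None,fx=8,fy=8,interpolation=cv2.INTER_CUBIC))
```

```text
-1 0.039 [array([379., 213.]), array([339., 228.])]
-1 0.0565 [array([402., 234.]), array([362., 249.])]
1 0.039 [array([282., 125.]), array([244., 139.])]
1 0.0565 [array([262., 106.]), array([224., 120.])]
```

View pics/hm.png

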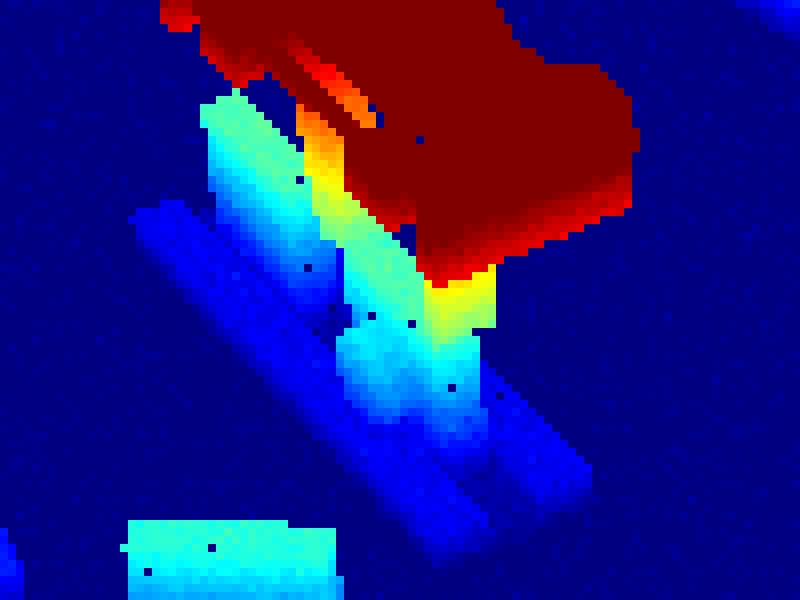

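View pics/br.png

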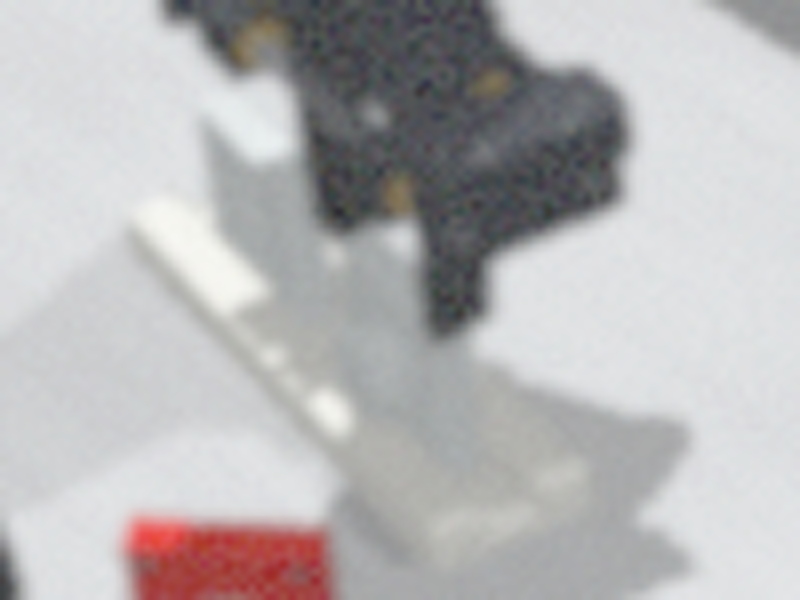

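Run:
```python
from h import *
d=np.load("side1.npy");X=cloud("side",d)
c0=proj("side",(.5517,.1975,.1));u,v=int(c0[0])-50,int(c0[1])-50
Z=X[...,2];im=np.clip(Z/.25*255,0,255).astype(np.uint8);im[d==0]=0
cv2.imwrite("pics/hm1.png",cv2.resize(cv2.applyColorMap(im,cv2.COLORMAP_JET)[v:v+75,u:u+100],None,fx=8,fy=8,interpolation=cv2.INTER_NEAREST))
for vv in range(8,45,2):
    print(vv,(X[v+vv,u+62]*1000).round(0), (X[v+vv,u+41]*1000).round(0))
```

```text
8 [527. 104. 273.] [552. 222. 212.]
10 [546. 129. 250.] [744. 517.  -0.]
12 [546. 130. 244.] [739. 510.  -2.]
14 [546. 131. 238.] [732. 500.  -2.]
16 [547. 133. 232.] [723. 488.  -1.]
18 [546. 132. 228.] [717. 480.  -2.]
20 [546. 132. 223.] [706. 465.   2.]
22 [546. 133. 217.] [702. 459.  -0.]
24 [551. 140. 207.] [696. 452.  -2.]
26 [737. 397.  -1.] [689. 442.  -1.]
28 [731. 390.  -3.] [681. 432.  -1.]
30 [720. 375.   2.] [676. 425.  -3.]
32 [716. 371.  -1.] [668. 413.  -0.]
34 [707. 358.   2.] [662. 406.  -1.]
36 [701. 351.   1.] [655. 396.  -1.]
38 [696. 345.  -1.] [650. 389.  -2.]
40 [688. 335.   1.] [640. 375.   2.]
42 [682. 328.  -0.] [636. 370.  -0.]
44 [675. 318.   1.] [632. 365.  -3.]
```

View pics/hm1.png

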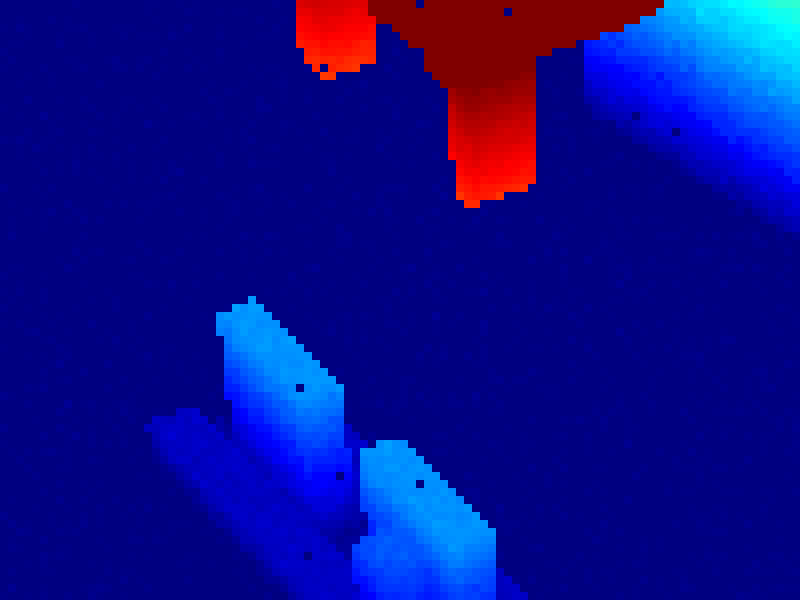

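Run:
```python
from h import *
def look(n,d,c,p=None):
    X=cloud(n,d);m=(d>0)&(np.hypot(X[...,0]-c[0],X[...,1]-c[1])<.08)&(X[...,2]>.072)
    P=X[m]; print(n,len(P)); 
    if len(P)==0:return
    for lo in np.arange(.07,.3,.01):
        q=P[(P[:,2]>=lo)&(P[:,2]<lo+.01)]
        if len(q): print(round(lo,2),len(q),(q.min(0)*1000).round(),(q.max(0)*1000).round())
for n in("side","top"):
    print("start");look(n,np.load(n+"0.npy"),(.226,.609))
    print("now"); look(n,eyes.snapshot(n)[1],(.552,.199))
```

```text
start
side 2761
0.07 117 [183. 593.  72.] [303. 676.  80.]
0.08 455 [183. 590.  80.] [300. 688.  90.]
0.09 173 [190. 595.  90.] [300. 685.  93.]
0.23 13 [202. 552. 236.] [255. 658. 240.]
0.24 56 [199. 547. 240.] [256. 655. 250.]
0.25 39 [198. 545. 250.] [219. 559. 260.]
0.26 40 [198. 546. 260.] [218. 556. 269.]
0.27 46 [197. 545. 270.] [219. 557. 280.]
0.28 40 [196. 543. 280.] [220. 556. 289.]
0.29 12 [199. 542. 290.] [215. 553. 293.]
now
side 5248
0.07 37 [538. 154.  72.] [560. 236.  80.]
0.08 43 [537. 153.  80.] [556. 239.  90.]
0.09 33 [537. 152.  90.] [556. 240. 100.]
0.1 17 [546. 223. 100.] [553. 241. 110.]
0.11 25 [546. 220. 111.] [567. 241. 118.]
0.12 11 [554. 227. 121.] [562. 233. 129.]
0.13 23 [512. 142. 132.] [555. 276. 140.]
0.14 85 [510. 138. 140.] [553. 278. 150.]
0.15 177 [510. 138. 150.] [564. 277. 160.]
0.16 53 [521. 144. 160.] [562. 272. 170.]
0.17 335 [512. 120. 170.] [574. 279. 180.]
0.18 97 [524. 153. 180.] [566. 277. 190.]
0.19 99 [524. 153. 190.] [565. 217. 200.]
0.2 65 [526. 152. 200.] [564. 172. 210.]
0.21 102 [512. 150. 210.] [577. 213. 220.]
0.22 180 [512. 1
[... 448 characters left out ...]
90.] [299. 688.  94.]
0.23 6 [202. 555. 236.] [252. 653. 240.]
0.24 5 [213. 549. 241.] [254. 656. 246.]
0.26 1 [247. 648. 266.] [247. 648. 266.]
0.27 2 [249. 648. 275.] [251. 650. 279.]
now
top 2396
0.13 3 [510. 138. 136.] [544. 155. 139.]
0.14 18 [508. 135. 140.] [556. 158. 150.]
0.15 130 [509. 134. 150.] [578. 160. 160.]
0.16 29 [515. 128. 160.] [571. 159. 170.]
0.17 226 [509. 120. 170.] [572. 160. 180.]
0.18 14 [520. 145. 181.] [561. 159. 190.]
0.19 10 [529. 154. 190.] [563. 158. 200.]
0.2 14 [524. 154. 200.] [561. 158. 209.]
0.21 21 [530. 152. 211.] [579. 164. 220.]
0.22 57 [527. 152. 220.] [578. 164. 227.]
0.23 3 [539. 159. 231.] [543. 159. 233.]
0.25 2 [537. 157. 253.] [554. 158. 257.]
```

Call:
send_rows(commands="0 0 0 0 78; 0 0 0 0 78; 0 0 -1.5 0 78; 0 0 0 0 78")

```text
time_s: 4.55
position: [0.5518, 0.1972, 0.0321]
tool_rot: [[0.014, -0.992, 0.124], [0.006, 0.124, 0.992], [-1.0, -0.013, 0.008]]
contact_force: [-0.1, -0.5, -0.8]
width: 0.078
```

```bash
sed -i 's/p=s\["position"\]\*1000/p=s["position"]*1000+np.array([0,0,37.])/; s/"tcp"/"tip"/' h.py
python3 - <<'E'
from h import *
plan(551.7,197.5,31,82.9)
E
```

```text
t 4.55 tip [551.8 197.2  69.1] jaw 82.89 w 78.0 F [-0.1 -0.5 -0.8]
 tool delta [38.1  0.6 -0. ] roll -0.01 | delta after roll [38.1  0.6 -0. ] tilt [ 0.0136  0.0061 -0.9999]
```

Call:
send_rows(commands="10 0 0 0 78; 10 0 0 0 78; 8 0 0 0 78; 0 0 0 0 78; 0 0 0 0 78")

```text
time_s: 5.05
position: [0.5515, 0.1971, 0.0006]
tool_rot: [[0.012, -0.992, 0.124], [0.006, 0.124, 0.992], [-1.0, -0.011, 0.007]]
contact_force: [0.7, -0.6, -0.1]
width: 0.0781
```

Run:
```python
from h import *
plan(551.7,197.5,31,82.9)
```

```text
t 5.05 tip [551.5 197.1  37.6] jaw 82.89 w 78.1 F [ 0.7 -0.6 -0.1]
 tool delta [ 6.6 -0.   0.3] roll -0.01 | delta after roll [ 6.6 -0.   0.3] tilt [ 0.0123  0.0055 -0.9999]
```

Tip offset confirmed (reported TCP is at z≈0 with no contact). Down a bit more and close.

Call:
send_rows(commands="5 0 0 0 78; 0 0 0 0 70; 0 0 0 0 58; 0 0 0 0 58; 0 0 0 0 58", squeeze=25)

```text
time_s: 5.55
position: [0.5519, 0.1978, -0.0045]
tool_rot: [[0.013, -0.992, 0.123], [0.006, 0.123, 0.992], [-1.0, -0.012, 0.008]]
contact_force: [-0.1, -0.3, -2.1]
width: 0.0619
```

Run:
```python
from h import *
plan(551.7,197.5,31,82.9)
```

```text
t 5.55 tip [551.9 197.8  32.5] jaw 82.91 w 61.9 F [-0.1 -0.3 -2.1]
 tool delta [ 1.5  0.2 -0.3] roll 0.01 | delta after roll [ 1.5  0.2 -0.3] tilt [ 0.013   0.0063 -0.9999]
```

Call:
send_rows(commands="-6 0 0 0 58; -12 0 0 0 58; -20 0 0 0 58; -20 0 0 0 58; -15 0 0 0 58; 0 0 0 0 58; 0 0 0 0 58")

```text
time_s: 6.25
position: [0.5499, 0.1961, 0.0743]
tool_rot: [[0.012, -0.992, 0.124], [0.005, 0.124, 0.992], [-1.0, -0.011, 0.007]]
contact_force: [-0.4, -0.3, -3.0]
width: 0.062
```

Run:
```python
from h import *
plan(521,14.7,100,101.65)
```

```text
t 6.25 tip [549.9 196.1 111.3] jaw 82.86 w 62.0 F [-0.4 -0.3 -3. ]
 tool delta [  10.     6.2 -183.6] roll -18.79 | delta after roll [  10.    65.  -171.8] tilt [ 0.012   0.0053 -0.9999]
```

Call:
send_rows(commands="0 0 -8 -6.3 58; 0 4 -20 -6.3 58; 0 8 -20 -6.2 58; 0 9 -22 0 58; 0 9 -22 0 58; 0 9 -22 0 58; 0 8 -15 0 58; 0 0 0 0 58")

```text
time_s: 7.05
position: [0.5162, 0.056, 0.0678]
tool_rot: [[0.003, -0.976, -0.218], [0.004, -0.218, 0.976], [-1.0, -0.004, 0.003]]
contact_force: [-0.8, -0.2, -2.5]
width: 0.0619
```

Run:
```python
from h import *
plan(521,14.7,60,101.65)
```

```text
t 7.05 tip [516.2  56.  104.8] jaw 102.6 w 61.9 F [-0.8 -0.2 -2.5]
 tool delta [ 44.7   4.5 -41.4] roll 0.95 | delta after roll [ 44.7   3.8 -41.5] tilt [ 0.0028  0.0037 -1.    ]
```

Call:
send_rows(commands="5 3 -18 0.9 58; 15 1 -18 0 58; 12 0 -5 0 58; 8 0 0 0 58; 0 0 0 0 58; 0 0 0 0 58")

```text
time_s: 7.65
position: [0.5212, 0.0207, 0.0243]
tool_rot: [[0.001, -0.978, -0.207], [0.007, -0.207, 0.978], [-1.0, -0.003, 0.007]]
contact_force: [0.1, -0.1, -2.3]
width: 0.0619
```

Run:
```python
from h import *
plan(521,14.7,26.5,101.65)
for n in ("side",):
    p,d=eyes.snapshot(n); np.save("s2.npy",d);c=proj(n,(.515,.013,.05)); crop(p,int(c[0])-50,int(c[1])-40,100,75,8,f"e1{n}.png")
```

```text
t 7.65 tip [521.2  20.7  61.3] jaw 101.95 w 61.9 F [ 0.1 -0.1 -2.3]
 tool delta [34.8  1.5 -6.1] roll 0.3 | delta after roll [34.8  1.5 -6.1] tilt [ 0.0012  0.0074 -1.    ]
```

View pics/e1side.png

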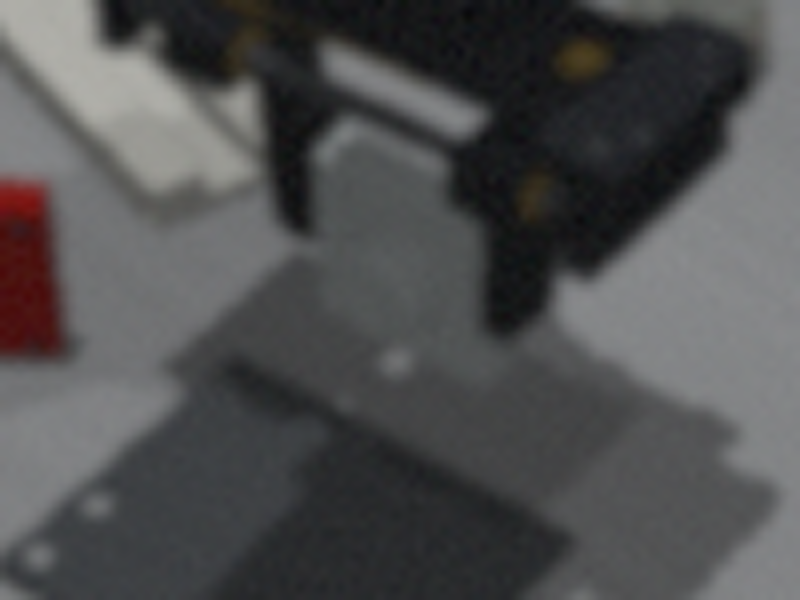

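Call:
send_rows(commands="8 1 -6 0.3 58; 10 0 0 0 58; 8 0 0 0 58; 3 0 0 0 58; 0 0 0 0 58; 0 0 0 0 58")

```text
time_s: 8.3
position: [0.5221, 0.0162, -0.0066]
tool_rot: [[0.002, -0.979, -0.204], [0.008, -0.204, 0.979], [-1.0, -0.004, 0.008]]
contact_force: [0.4, 0.8, -2.4]
width: 0.0618
```

Run:
```python
from h import *
plan(521,14.7,26.5,101.65)
```

```text
t 8.3 tip [522.1  16.2  30.4] jaw 101.75 w 61.8 F [ 0.4  0.8 -2.4]
 tool delta [ 3.9  1.4 -1.3] roll 0.1 | delta after roll [ 3.9  1.4 -1.3] tilt [ 0.0025  0.0083 -1.    ]
```

Call:
send_rows(commands="2.5 1.5 -1 0 58; 0 2 0 0 58; 0 2 0 0 58; 0 0 0 0 58; 0 0 0 0 58")

```text
time_s: 8.8
position: [0.5169, 0.014, -0.0086]
tool_rot: [[0.004, -0.979, -0.204], [0.008, -0.203, 0.979], [-1.0, -0.005, 0.007]]
contact_force: [-0.1, -1.0, -2.6]
width: 0.0615
```

Run:
```python
from h import *
plan(514.2,13.4,26.5,101.65)
```

```text
t 8.8 tip [516.9  14.   28.4] jaw 101.74 w 61.5 F [-0.1 -1.  -2.6]
 tool delta [1.9 2.8 0. ] roll 0.09 | delta after roll [ 1.9  2.8 -0. ] tilt [ 0.0038  0.0084 -1.    ]
```

Call:
send_rows(commands="1 1.5 0 0 58; 0 1.5 0 0 58; 0 0 0 0 58")

```text
time_s: 9.1
position: [0.5161, 0.0138, -0.009]
tool_rot: [[0.008, -0.979, -0.203], [0.009, -0.203, 0.979], [-1.0, -0.01, 0.007]]
contact_force: [1.1, -0.3, -3.4]
width: 0.0621
```

Run:
```python
from h import *
plan(514.2,13.4,26.5,101.65)
```

```text
t 9.1 tip [516.1  13.8  28. ] jaw 101.74 w 62.1 F [ 1.1 -0.3 -3.4]
 tool delta [1.5 2.  0. ] roll 0.09 | delta after roll [1.5 2.  0. ] tilt [ 0.0081  0.0091 -0.9999]
```

Call:
send_rows(commands="0.5 1 0 0 58; 0 1 0 0 58; 0 0 0 0 58")

```text
time_s: 9.4
position: [0.5161, 0.0137, -0.009]
tool_rot: [[0.012, -0.979, -0.203], [0.01, -0.203, 0.979], [-1.0, -0.014, 0.007]]
contact_force: [0.4, -0.4, -2.9]
width: 0.062
```

Run:
```python
from h import *
plan(514.2,13.4,26.5,101.65)
```

```text
t 9.4 tip [516.1  13.7  28. ] jaw 101.73 w 62.0 F [ 0.4 -0.4 -2.9]
 tool delta [1.5 1.9 0. ] roll 0.08 | delta after roll [1.5 1.9 0. ] tilt [ 0.0118  0.0097 -0.9999]
```

Call:
send_rows(commands="1 -0.4 0 0 58; 1 0 0 0 58; 0 0 0 0 58")

```text
time_s: 9.7
position: [0.516, 0.0137, -0.0106]
tool_rot: [[0.011, -0.979, -0.203], [0.009, -0.203, 0.979], [-1.0, -0.012, 0.007]]
contact_force: [1.4, 0.1, -2.9]
width: 0.0619
```

Run:
```python
from h import *
plan(516.1,13.7,26.5,101.65)
for n in ("side",):
    p,d=eyes.snapshot(n); np.save("s2.npy",d);c=proj(n,(.515,.013,.03)); crop(p,int(c[0])-50,int(c[1])-40,100,75,8,f"e2{n}.png")
```

```text
t 9.7 tip [516.   13.7  26.4] jaw 101.73 w 61.9 F [ 1.4  0.1 -2.9]
 tool delta [-0.1 -0.  -0. ] roll 0.08 | delta after roll [-0.1 -0.  -0. ] tilt [ 0.0108  0.0095 -0.9999]
```

View pics/e2side.png

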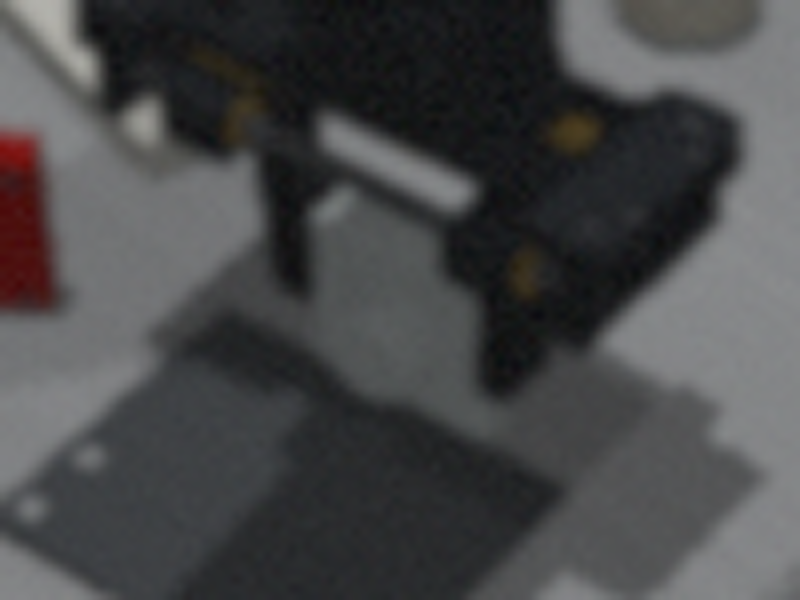

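Call:
send_rows(commands="1 0 0 0 58; 1 0 0 0 58; 0 0 0 0 58")

```text
time_s: 10.05
position: [0.5161, 0.0137, -0.0104]
tool_rot: [[0.01, -0.979, -0.203], [0.009, -0.203, 0.979], [-1.0, -0.012, 0.007]]
contact_force: [1.4, 0.1, -4.1]
width: 0.0615
```

Run:
```python
from h import *
plan(516.1,13.7,26.5,101.65)
```

```text
t 10.05 tip [516.1  13.7  26.6] jaw 101.73 w 61.5 F [ 1.4  0.1 -4.1]
 tool delta [ 0.1 -0.  -0. ] roll 0.08 | delta after roll [ 0.1 -0.  -0. ] tilt [ 0.0104  0.0094 -0.9999]
```

Call:
send_rows(commands="1 0 0 0 58; 0 0 0 0 58")

```text
time_s: 10.25
position: [0.5161, 0.0137, -0.0105]
tool_rot: [[0.01, -0.979, -0.203], [0.009, -0.203, 0.979], [-1.0, -0.012, 0.007]]
contact_force: [0.8, 1.1, -2.0]
width: 0.062
```

Run:
```python
from h import *
plan(516.1,13.7,26.5,101.65)
```

```text
t 10.25 tip [516.1  13.7  26.5] jaw 101.73 w 62.0 F [ 0.8  1.1 -2. ]
 tool delta [-0.  0. -0.] roll 0.08 | delta after roll [-0.  0. -0.] tilt [ 0.0104  0.0094 -0.9999]
```

Call:
send_rows(commands="0 0 0 0 66; 0 0 0 0 72; 0 0 0 0 78; -10 0 0 0 78; -20 0 0 0 78; -25 0 0 0 78; -20 0 0 0 78; 0 0 0 0 78")

```text
time_s: 11.05
position: [0.5129, 0.0124, 0.0674]
tool_rot: [[0.005, -0.979, -0.203], [0.008, -0.203, 0.979], [-1.0, -0.007, 0.007]]
contact_force: [0.6, 0.5, 0.6]
width: 0.0779
```

Run:
```python
from h import *
plan(570,24.5,110,101.65)
```

```text
t 11.05 tip [512.9  12.4 104.4] jaw 101.74 w 77.9 F [0.6 0.5 0.6]
 tool delta [ -5.2 -58.4   0.3] roll 0.09 | delta after roll [ -5.2 -58.4   0.3] tilt [ 0.0049  0.0085 -1.    ]
```

Call:
send_rows(commands="0 -20 0 0 40; 0 -15 0 0 0; 0 -3 0 0 0; 0 0 0 0 0; 0 0 0 0 0; 0 0 0 0 0", squeeze=20)

```text
time_s: 11.65
position: [0.5476, 0.0196, 0.0666]
tool_rot: [[0.001, -0.979, -0.203], [0.008, -0.203, 0.979], [-1.0, -0.003, 0.007]]
contact_force: [0.5, 0.0, -0.3]
width: 0.0321
```

Run:
```python
from h import *
plan(550.4,20.9,56,101.65)
for n in ("side","top"):
    p,d=eyes.snapshot(n); np.save(n+"3.npy",d);c=proj(n,(.515,.013,.03)); crop(p,int(c[0])-50,int(c[1])-40,100,75,8,f"e3{n}.png")
    X=cloud(n,d);m=(d>0)&(np.hypot(X[...,0]-.515,X[...,1]-.013)<.05)&(X[...,2]>.056)&(X[...,2]<.068)
    r=cv2.minAreaRect(X[m][:,:2].astype(np.float32)*1000); print(n,m.sum(),r)
```

```text
t 11.65 tip [547.6  19.6 103.6] jaw 101.71 w 32.1 F [ 0.5  0.  -0.3]
 tool delta [47.6 -2.9  0.4] roll 0.06 | delta after roll [47.6 -2.9  0.4] tilt [ 0.0011  0.0078 -1.    ]
side 162 ((516.8790893554688, 11.51882553100586), (17.998126983642578, 63.12301254272461), 11.35169506072998)
top 0 ((0.0, 0.0), (0.0, 0.0), 0.0)
```

View pics/e3side.png

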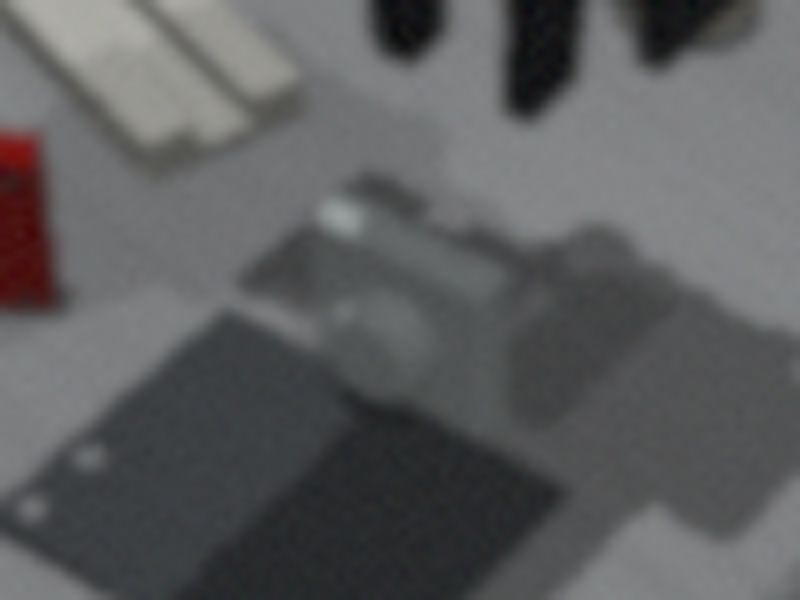

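View pics/e3top.png

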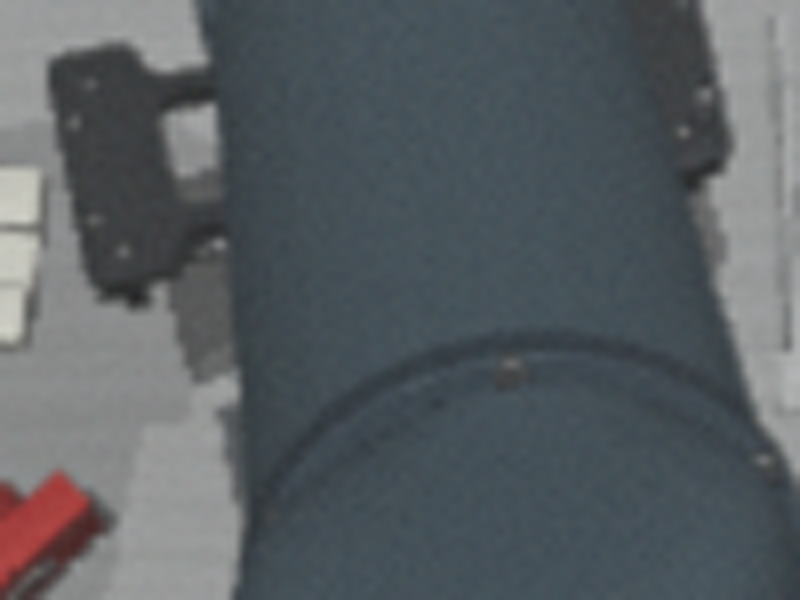

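Call:
send_rows(commands="10 -3 0 0 0; 15 0 0 0 0; 15 0 0 0 0; 8 0 0 0 0; 0 0 0 0 0; 0 0 0 0 0")

```text
time_s: 12.35
position: [0.5506, 0.0205, 0.0152]
tool_rot: [[0.001, -0.979, -0.203], [0.008, -0.203, 0.979], [-1.0, -0.003, 0.007]]
contact_force: [-0.2, 0.2, -0.7]
width: 0.0003
```

Run:
```python
from h import *
plan(550.4,20.9,54,101.65)
p,d=eyes.snapshot("side");c=proj("side",(.515,.013,.03)); crop(p,int(c[0])-50,int(c[1])-40,100,75,8,"e4.png")
```

```text
t 12.35 tip [550.6  20.5  52.2] jaw 101.7 w 0.3 F [-0.2  0.2 -0.7]
 tool delta [-1.8  0.1  0.5] roll 0.05 | delta after roll [-1.8  0.1  0.5] tilt [ 0.001   0.0078 -1.    ]
```

View pics/e4.png

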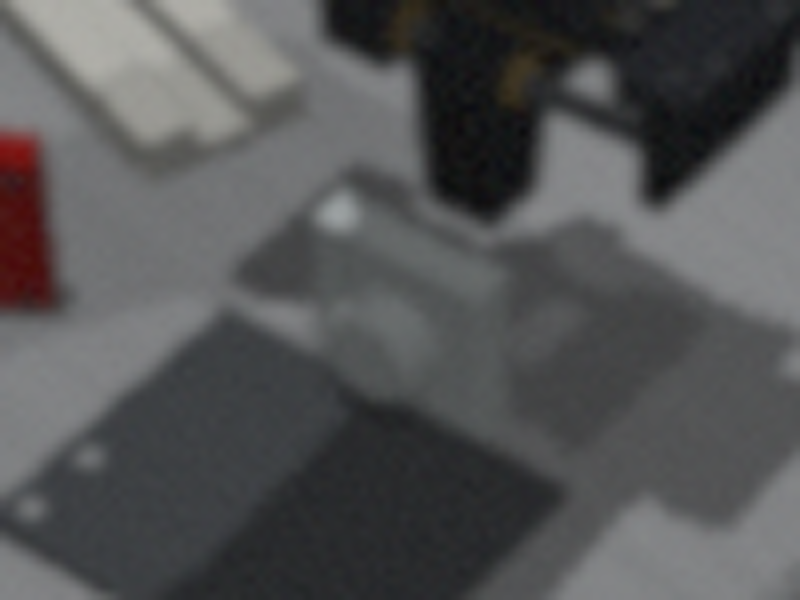

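```bash
cat >> h.py <<'E'
def tipz():
    s=ctrl.state();p=s["position"];P,d=eyes.snapshot("side");X=cloud("side",d)
    m=(d>0)&(P.max(-1)<60)&(np.hypot(X[...,0]-p[0],X[...,1]-p[1])<.04)&(X[...,2]>.03+0*p[2])
    z=np.sort(X[...,2][m])*1000; q=X[m&(X[...,2]<z[25]/1000+.008)]*1000
    print("tip z",z[:40:5].round(1),"reported",(p*1000).round(1),"ext",q.min(0).round(),q.max(0).round()); return P,d
E
python3 -c "
from h import *
tipz()"
```

```text
tip z [55.2 59.  61.2 63.8 64.8 66.1 67.3 68.8] reported [550.6  20.5  15.3] ext [538.   1.  55.] [558.  31.  74.]
```

Call:
send_rows(commands="0 10 0 0 0; 0 5 0 0 0; 0 3 0 0 0; 0 3 0 0 0; 0 3 0 0 0; 0 3 0 0 0; 0 3 0 0 0")

```text
time_s: 13.15
position: [0.5206, 0.014, 0.0174]
tool_rot: [[0.006, -0.979, -0.203], [0.008, -0.203, 0.979], [-1.0, -0.007, 0.007]]
contact_force: [0.1, -0.4, 0.4]
width: 0.0006
```

Run:
```python
from h import *
plan(506.4,11.8,54,101.65)
p,d=eyes.snapshot("side");c=proj("side",(.515,.013,.03)); crop(p,int(c[0])-50,int(c[1])-40,100,75,8,"e5.png")
```

```text
t 13.15 tip [520.6  14.   54.4] jaw 101.69 w 0.6 F [ 0.1 -0.4  0.4]
 tool delta [ 0.3 14.3  0.7] roll 0.04 | delta after roll [ 0.3 14.3  0.7] tilt [ 0.0056  0.0082 -1.    ]
```

View pics/e5.png

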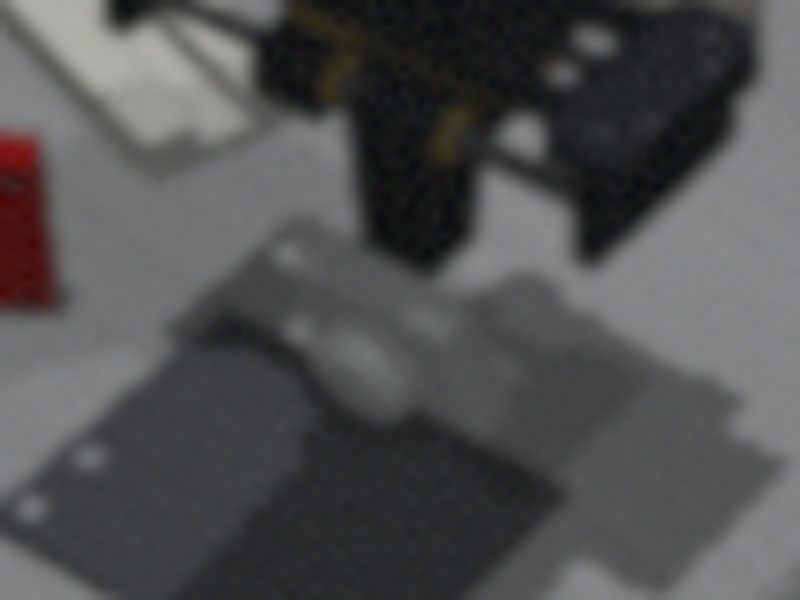

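Call:
send_rows(commands="0 4 0 0 0; 0 4 0 0 0; 0 4 0 0 0; 0 4 0 0 0; 0 4 0 0 0; 0 0 0 0 0")

```text
time_s: 13.8
position: [0.4982, 0.0093, 0.017]
tool_rot: [[0.004, -0.979, -0.202], [0.008, -0.202, 0.979], [-1.0, -0.006, 0.007]]
contact_force: [0.1, 0.2, -0.1]
width: 0.0001
```

Run:
```python
from h import *
plan(506.4,11.8,54,101.65)
p,d=eyes.snapshot("side");c=proj("side",(.500,.013,.03)); crop(p,int(c[0])-50,int(c[1])-40,100,75,8,"e6.png")
```

```text
t 13.8 tip [498.2   9.3  54. ] jaw 101.68 w 0.1 F [ 0.1  0.2 -0.1]
 tool delta [ 0.1 -8.5  0.8] roll 0.03 | delta after roll [ 0.1 -8.5  0.8] tilt [ 0.0043  0.008  -1.    ]
```

View pics/e6.png

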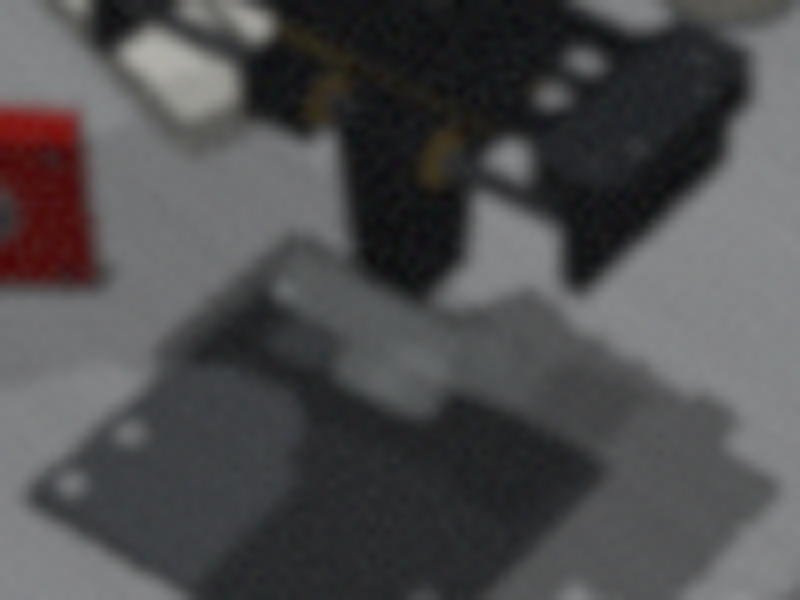

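Call:
send_rows(commands="0 4 0 0 0; 0 4 0 0 0; 0 4 0 0 0; 0 3 0 0 0; 0 0 0 0 0; 0 0 0 0 0")

```text
time_s: 14.45
position: [0.4827, 0.0061, 0.017]
tool_rot: [[0.005, -0.979, -0.203], [0.008, -0.202, 0.979], [-1.0, -0.006, 0.007]]
contact_force: [-0.5, -0.2, -0.0]
width: 0.0006
```

Run:
```python
from h import *
plan(506.4,11.8,54,101.65)
p,d=eyes.snapshot("side");c=proj("side",(.500,.013,.03)); crop(p,int(c[0])-50,int(c[1])-40,100,75,8,"e7.png")
```

```text
t 14.45 tip [482.7   6.1  54. ] jaw 101.68 w 0.6 F [-0.5 -0.2 -0. ]
 tool delta [  0.2 -24.4   0.8] roll 0.03 | delta after roll [  0.2 -24.4   0.8] tilt [ 0.0049  0.0081 -1.    ]
```

View pics/e7.png

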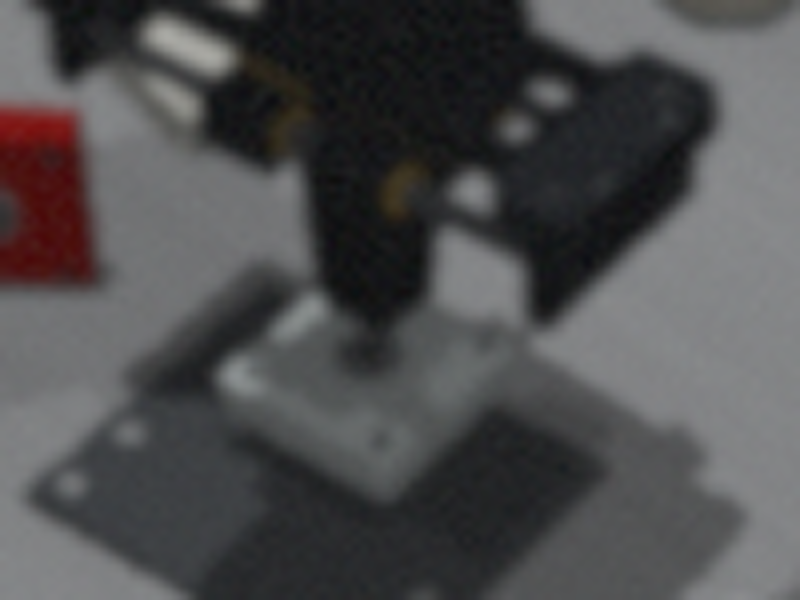

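Cup has fallen flat, nose down. Raise and measure it.

Call:
send_rows(commands="-15 0 0 0 20; -20 -10 0 0 40; -20 -20 0 0 60; -10 -25 0 0 78; 0 -15 0 0 80; 0 0 0 0 80; 0 0 0 0 80")

```text
time_s: 15.2
position: [0.5522, 0.0202, 0.0844]
tool_rot: [[0.003, -0.979, -0.202], [0.008, -0.202, 0.979], [-1.0, -0.004, 0.007]]
contact_force: [0.1, -0.7, -0.6]
width: 0.0542
```

Run:
```python
from h import *
plan(480,6,110,101.65)
for n in ("side","top"):
    p,d=eyes.snapshot(n); c=proj(n,(.475,.008,.03)); crop(p,int(c[0])-50,int(c[1])-40,100,75,8,f"f1{n}.png")
    X=cloud(n,d);m=(d>0)&(np.hypot(X[...,0]-.475,X[...,1]-.008)<.06)&(X[...,2]>.031)&(X[...,2]<.042)
    if m.sum()>20: print(n,m.sum(),cv2.minAreaRect(X[m][:,:2].astype(np.float32)*1000),np.median(X[m][:,2]))
```

```text
t 15.2 tip [552.2  20.2 121.4] jaw 101.68 w 54.2 F [ 0.1 -0.7 -0.6]
 tool delta [11.1 73.6  0.7] roll 0.03 | delta after roll [11.1 73.6  0.6] tilt [ 0.0028  0.008  -1.    ]
side 546 ((478.84765625, 3.541118621826172), (64.27455139160156, 64.08106231689453), 12.808170318603516) 0.036161911890785284
```

View pics/f1side.png

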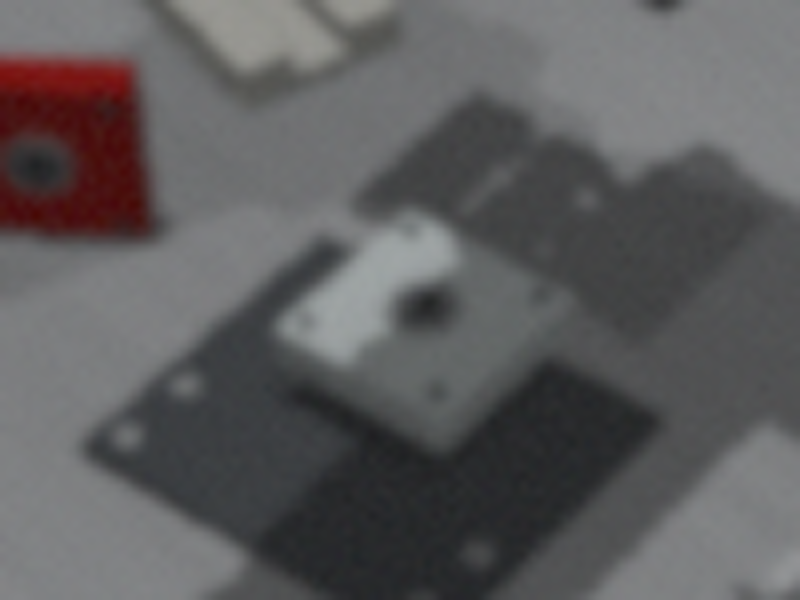

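View pics/f1top.png

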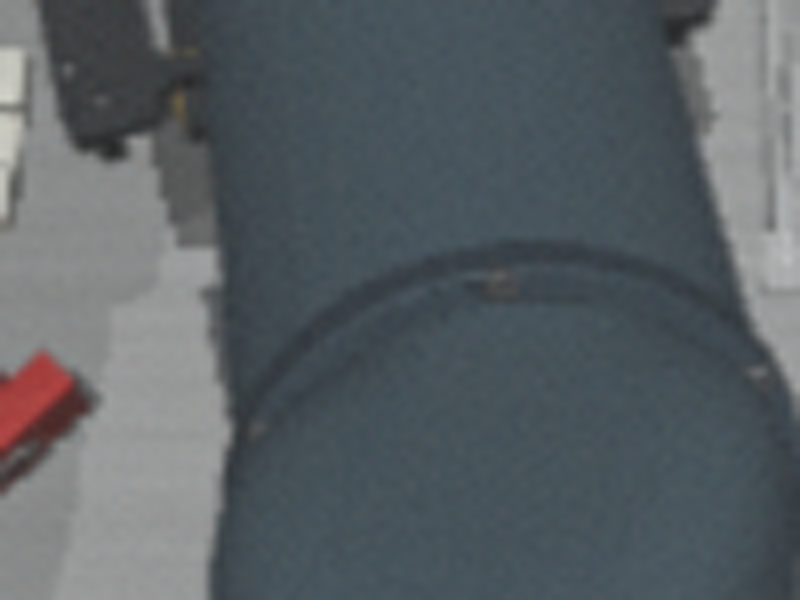

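Call:
send_rows(commands="0 15 0 -0.4 80; 5 20 0 -0.4 80; 5 20 0 0 80; 0 12 0 0 80; 0 5 0 0 80; 0 0 0 0 80; 0 0 0 0 80")

```text
time_s: 16.0
position: [0.4726, 0.0031, 0.072]
tool_rot: [[-0.004, -0.976, -0.216], [0.007, -0.216, 0.976], [-1.0, 0.003, 0.008]]
contact_force: [0.3, 0.1, -0.1]
width: 0.0803
```

Run:
```python
from h import *
plan(478.5,3.8,12,102.4)
```

```text
t 16.0 tip [472.6   3.1 109. ] jaw 102.45 w 80.3 F [ 0.3  0.1 -0.1]
 tool delta [96.9 -6.1 -1.3] roll 0.05 | delta after roll [96.9 -6.1 -1.3] tilt [-0.0042  0.007  -1.    ]
```

Call:
send_rows(commands="10 -6 -1 0 80; 20 0 0 0 80; 20 0 0 0 80; 15 0 0 0 80; 5 0 0 0 80; 0 0 0 0 80; 0 0 0 0 80")

```text
time_s: 16.7
position: [0.4861, 0.0055, -0.0025]
tool_rot: [[0.002, -0.976, -0.217], [0.008, -0.217, 0.976], [-1.0, -0.004, 0.007]]
contact_force: [0.7, -0.3, -0.1]
width: 0.08
```

Run:
```python
from h import *
plan(478.5,3.8,12,102.4)
p,d=tipz();c=proj("side",(.478,.008,.04)); crop(p,int(c[0])-50,int(c[1])-40,100,75,8,"f2.png")
```

```text
t 16.7 tip [486.1   5.5  34.5] jaw 102.52 w 80.0 F [ 0.7 -0.3 -0.1]
 tool delta [22.5  7.8 -0.2] roll 0.12 | delta after roll [22.5  7.8 -0.2] tilt [ 0.0023  0.0081 -1.    ]
tip z [31.4 35.5 37.1 37.6 38.  38.1 38.7 39.2] reported [486.1   5.5  -2.5] ext [468. -25.  31.] [512.  45.  46.]
```

View pics/f2.png

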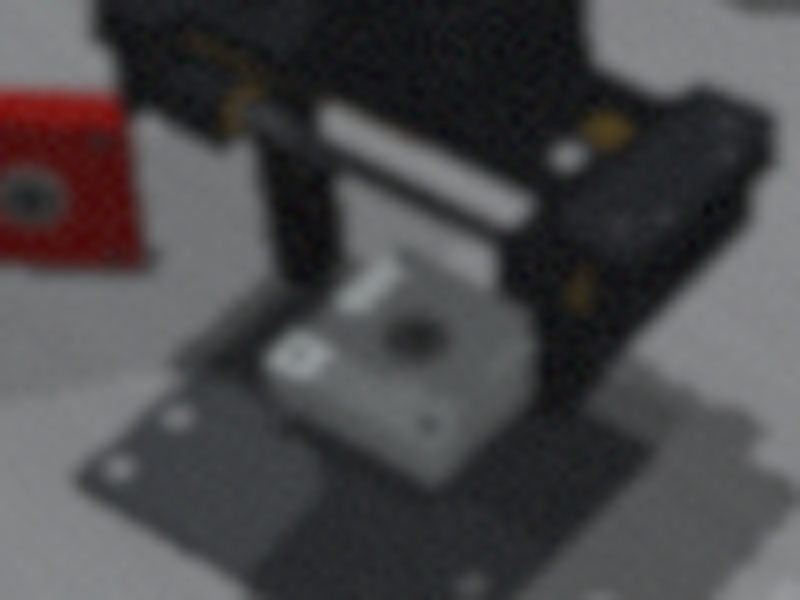

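Call:
send_rows(commands="0 7.8 0 0 80; 6 0 0 0 80; 8 0 0 0 80; 4 0 0 0 80; 0 0 0 0 80; 0 0 0 0 80")

```text
time_s: 17.35
position: [0.4792, 0.0038, -0.0204]
tool_rot: [[0.006, -0.976, -0.217], [0.008, -0.217, 0.976], [-1.0, -0.007, 0.007]]
contact_force: [1.0, 0.0, 0.1]
width: 0.08
```

Run:
```python
from h import *
plan(478.5,3.8,12,102.4)
```

```text
t 17.35 tip [479.2   3.8  16.6] jaw 102.51 w 80.0 F [1.  0.  0.1]
 tool delta [4.6 0.7 0.1] roll 0.11 | delta after roll [4.6 0.7 0.1] tilt [ 0.0058  0.0083 -0.9999]
```

Call:
send_rows(commands="3 0.7 0 0 80; 0 0 0 0 70; 0 0 0 0 58; 0 0 0 0 58; 0 0 0 0 58; 0 0 0 0 58", squeeze=25)

```text
time_s: 17.95
position: [0.4786, 0.004, -0.0235]
tool_rot: [[0.006, -0.976, -0.217], [0.009, -0.217, 0.976], [-1.0, -0.008, 0.007]]
contact_force: [-0.8, 0.1, -0.8]
width: 0.0615
```

Run:
```python
from h import *
plan(478.5,3.8,12,102.4)
p,d=eyes.snapshot("side"); c=proj("side",(.478,.008,.04)); crop(p,int(c[0])-50,int(c[1])-40,100,75,8,"f3.png")
```

```text
t 17.95 tip [478.6   4.   13.5] jaw 102.54 w 61.5 F [-0.8  0.1 -0.8]
 tool delta [ 1.5  0.1 -0.2] roll 0.14 | delta after roll [ 1.5  0.1 -0.2] tilt [ 0.0059  0.0086 -0.9999]
```

View pics/f3.png

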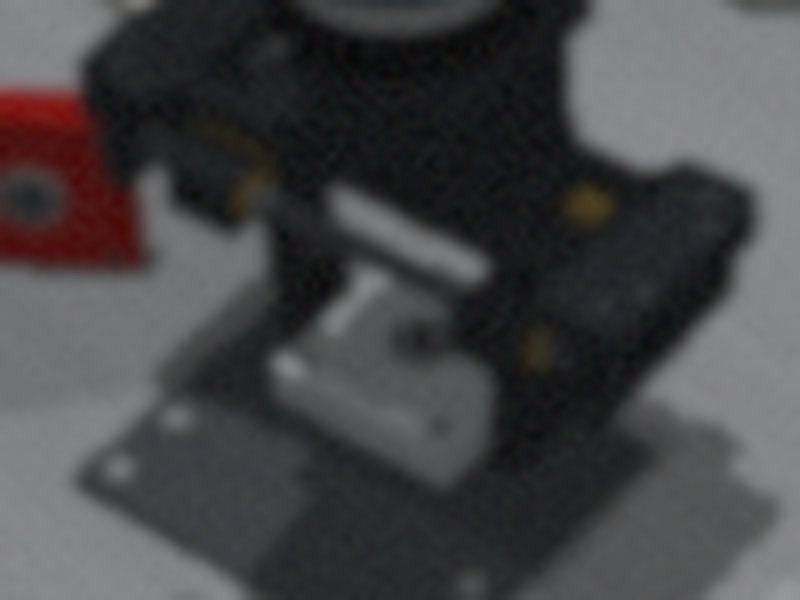

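Call:
send_rows(commands="-6 0 0 0 58; -15 0 0 0 58; -20 0 0 0 58; -20 0 0 0 58; -20 0 0 0 58; 0 0 0 0 58; 0 0 0 0 58")

```text
time_s: 18.7
position: [0.476, 0.0024, 0.0605]
tool_rot: [[0.002, -0.976, -0.216], [0.008, -0.216, 0.976], [-1.0, -0.004, 0.007]]
contact_force: [-1.1, -0.1, -2.6]
width: 0.0618
```

Run:
```python
from h import *
plan(492.2,-238.5,95,86.5)
```

```text
t 18.7 tip [476.    2.4  97.5] jaw 102.49 w 61.8 F [-1.1 -0.1 -2.6]
 tool delta [   0.7   36.3 -238.7] roll 15.99 | delta after roll [   0.7  -30.9 -239.5] tilt [ 0.0024  0.0077 -1.    ]
```

Call:
send_rows(commands="-5 3 -10 5.3 58; 0 0 -20 5.3 58; 0 0 -25 5.3 58; 0 -4 -28 0 58; 0 -4 -28 0 58; 0 -4 -28 0 58; 0 -4 -20 0 58; 0 0 0 0 58")

```text
time_s: 19.5
position: [0.4817, -0.1619, 0.0553]
tool_rot: [[-0.011, -0.998, 0.067], [0.009, 0.067, 0.998], [-1.0, 0.011, 0.008]]
contact_force: [-0.0, 0.2, -1.6]
width: 0.062
```

Run:
```python
from h import *
plan(492.2,-238.5,95,86.5)
```

```text
t 19.5 tip [ 481.7 -161.9   92.3] jaw 86.16 w 62.0 F [-0.   0.2 -1.6]
 tool delta [ -3.5 -15.6 -75.7] roll -0.34 | delta after roll [ -3.5 -15.2 -75.8] tilt [-0.0107  0.0086 -0.9999]
```

Call:
send_rows(commands="-4 -4 -20 -0.3 58; -1 -4 -20 0 58; 0 -4 -16 0 58; 0 -3 -8 0 58; 0 0 0 0 58; 0 0 0 0 58")

```text
time_s: 20.1
position: [0.4899, -0.2228, 0.0542]
tool_rot: [[-0.02, -0.998, 0.058], [0.014, 0.057, 0.998], [-1.0, 0.021, 0.013]]
contact_force: [0.3, 1.0, -2.8]
width: 0.0618
```

Run:
```python
from h import *
plan(492.2,-238.5,80,86.5)
for n in ("side","top"):
    p,d=eyes.snapshot(n); c=proj(n,(.492,-.238,.06)); crop(p,int(c[0])-50,int(c[1])-45,100,75,8,f"h1{n}.png")
    X=cloud(n,d)
    for nm,a,b in (("flange",.1,.115),("boss",.044,.056),("base",.015,.025)):
        m=(d>0)&(np.hypot(X[...,0]-.492,X[...,1]+.238)<.085)&(X[...,2]>a)&(X[...,2]<b)&(p.max(-1)>50)
        if m.sum()>20: print(n,nm,m.sum(),cv2.minAreaRect(X[m][:,:2].astype(np.float32)*1000),np.median(X[m][:,2]))
```

```text
t 20.1 tip [ 489.9 -222.8   91.2] jaw 86.69 w 61.8 F [ 0.3  1.  -2.8]
 tool delta [ 10.9  -3.4 -15.7] roll 0.19 | delta after roll [ 10.9  -3.5 -15.7] tilt [-0.0198  0.0144 -0.9997]
side flange 527 ((485.3820495605469, -224.1433868408203), (81.44502258300781, 66.14253997802734), 61.66947555541992) 0.11316787534029993
side boss 350 ((492.8941955566406, -238.44610595703125), (58.70317840576172, 57.350948333740234), 87.38127136230469) 0.049860150031843214
side base 1419 ((493.272216796875, -239.08941650390625), (111.51571655273438, 111.29214477539062), 85.86180114746094) 0.02029410185467159
top flange 159 ((490.9156799316406, -216.7923126220703), (43.91691970825195, 61.56536102294922), 85.28217315673828) 0.11194215877194694
top boss 24 ((464.9691467285156, -229.31411743164062), (38.421409606933594, 4.4733452796936035), 85.34833526611328) 0.04821132856289943
top base 319 ((458.78399658203125, -217.31295776367188), (72.23562622070312, 43.35681915283203), 86.64051818847656) 0.018934538025084945
```

View pics/h1side.png

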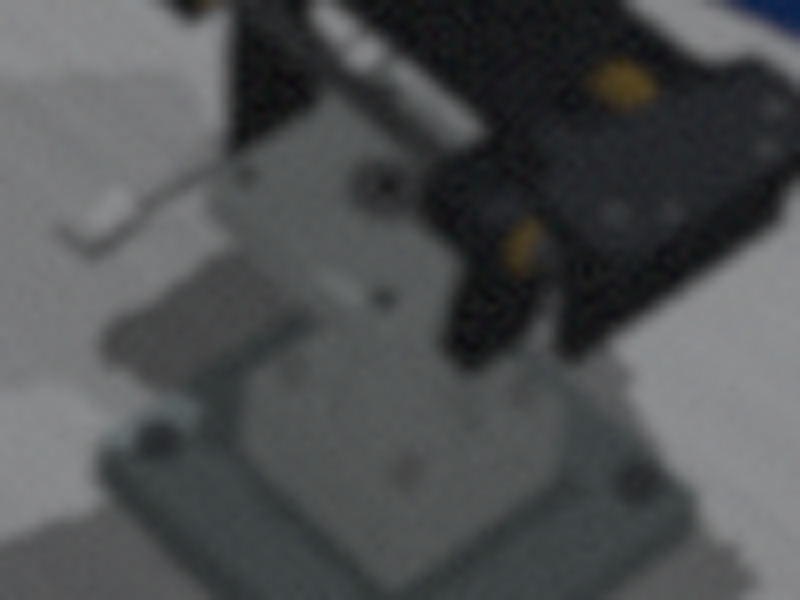

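View pics/h1top.png

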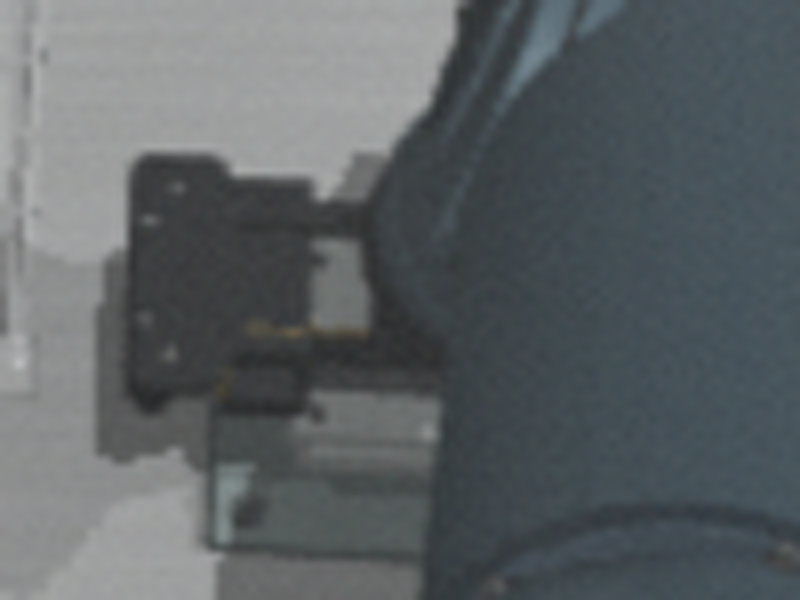

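Call:
send_rows(commands="0 -2 -8 0.2 58; 0 -1.5 -6 0 58; 0 0 0 0 58; 0 0 0 0 58")

```text
time_s: 20.6
position: [0.4932, -0.2364, 0.0542]
tool_rot: [[-0.019, -0.998, 0.059], [0.015, 0.059, 0.998], [-1.0, 0.02, 0.014]]
contact_force: [0.1, -0.3, -2.4]
width: 0.0617
```

Run:
```python
from h import *
plan(492.2,-238.5,80,86.5)
p,d=eyes.snapshot("side");X=cloud("side",d)
m=(d>0)&(np.hypot(X[...,0]-.492,X[...,1]+.238)<.05)&(X[...,2]>.109)&(X[...,2]<.122)&(p.max(-1)>55)
print(m.sum(),cv2.minAreaRect(X[m][:,:2].astype(np.float32)*1000),np.median(X[m][:,2]))
# normal of the flange top
A=X[m];A=A-A.mean(0);print(np.linalg.svd(A,full_matrices=False)[2][2])
```

```text
t 20.6 tip [ 493.2 -236.4   91.2] jaw 86.63 w 61.7 F [ 0.1 -0.3 -2.4]
 tool delta [11.2  0.6 -2.3] roll 0.13 | delta after roll [11.2  0.6 -2.3] tilt [-0.0194  0.0148 -0.9997]
550 ((494.3589172363281, -245.50445556640625), (78.59309387207031, 62.4609489440918), 84.13807678222656) 0.11407272019482811
[-1.32671477e-04  7.25631749e-03 -9.99973664e-01]
```

Call:
send_rows(commands="3 1.3 -2.2 0.1 58; 8 0 0 0 58; 8 0 0 0 58; 5 0 0 0 58; 0 0 0 0 58; 0 0 0 0 58")

```text
time_s: 21.25
position: [0.4904, -0.2376, 0.0273]
tool_rot: [[-0.021, -0.998, 0.06], [0.016, 0.06, 0.998], [-1.0, 0.022, 0.014]]
contact_force: [0.8, -0.3, -2.6]
width: 0.0618
```

Run:
```python
from h import *
plan(491.8,-238.5,58,86.5)
p,d=eyes.snapshot("side");X=cloud("side",d); c=proj("side",(.492,-.238,.06)); crop(p,int(c[0])-50,int(c[1])-45,100,75,8,"h2.png")
```

```text
t 21.25 tip [ 490.4 -237.6   64.3] jaw 86.54 w 61.8 F [ 0.8 -0.3 -2.6]
 tool delta [ 6.3 -1.6 -0.9] roll 0.04 | delta after roll [ 6.3 -1.6 -0.9] tilt [-0.0208  0.0156 -0.9997]
```

View pics/h2.png

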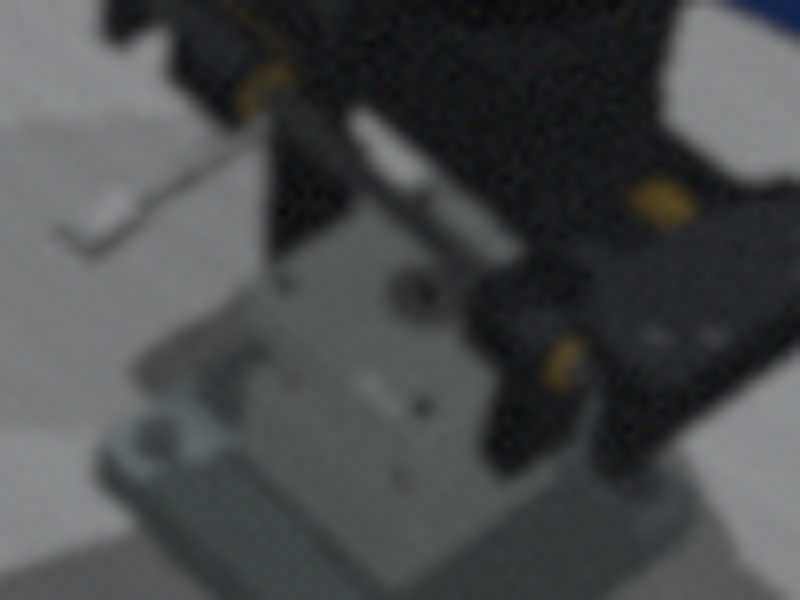

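Call:
send_rows(commands="2 -1.5 -0.8 0 58; 3 0 0 0 58; 2 0 0 0 58; 0 0 0 0 58; 0 0 0 0 58")

```text
time_s: 21.8
position: [0.4925, -0.2386, 0.0203]
tool_rot: [[-0.02, -0.998, 0.06], [0.015, 0.06, 0.998], [-1.0, 0.02, 0.014]]
contact_force: [0.2, 0.2, -2.9]
width: 0.062
```

Run:
```python
from h import *
plan(491.8,-238.5,52,86.5)
```

```text
t 21.8 tip [ 492.5 -238.6   57.3] jaw 86.55 w 62.0 F [ 0.2  0.2 -2.9]
 tool delta [5.3 0.6 0. ] roll 0.05 | delta after roll [5.3 0.6 0. ] tilt [-0.0195  0.0151 -0.9997]
```

Call:
send_rows(commands="1.5 0.5 0 0 58; 1.5 0 0 0 58; 0 0 0 0 58")

```text
time_s: 22.1
position: [0.4918, -0.2377, 0.018]
tool_rot: [[-0.02, -0.998, 0.06], [0.016, 0.06, 0.998], [-1.0, 0.021, 0.015]]
contact_force: [-1.5, 1.8, -3.9]
width: 0.0622
```

Run:
```python
from h import *
plan(491.8,-238.5,52,86.5)
```

```text
t 22.1 tip [ 491.8 -237.7   55. ] jaw 86.56 w 62.2 F [-1.5  1.8 -3.9]
 tool delta [ 2.9 -0.1 -0.8] roll 0.06 | delta after roll [ 2.9 -0.1 -0.8] tilt [-0.0199  0.0162 -0.9997]
```

Call:
send_rows(commands="1 0 0 0 58; 1 0 0 0 58; 0 0 0 0 58")

```text
time_s: 22.4
position: [0.4916, -0.2375, 0.0155]
tool_rot: [[-0.02, -0.998, 0.06], [0.016, 0.059, 0.998], [-1.0, 0.021, 0.015]]
contact_force: [-0.6, 0.4, -2.8]
width: 0.0621
```

Run:
```python
from h import *
plan(491.8,-238.5,52,86.5)
```

```text
t 22.4 tip [ 491.6 -237.5   52.5] jaw 86.58 w 62.1 F [-0.6  0.4 -2.8]
 tool delta [ 0.5 -0.3 -1. ] roll 0.08 | delta after roll [ 0.5 -0.3 -1. ] tilt [-0.0201  0.0163 -0.9997]
```

Call:
send_rows(commands="0.7 0 0 0 58; 0.7 0 0 0 58; 0 0 0 0 58")

```text
time_s: 22.7
position: [0.4916, -0.2375, 0.0144]
tool_rot: [[-0.02, -0.998, 0.06], [0.016, 0.06, 0.998], [-1.0, 0.021, 0.015]]
contact_force: [-1.5, 0.9, -0.1]
width: 0.0618
```

Run:
```python
from h import *
plan(491.8,-238.5,52,86.5)
p,d=eyes.snapshot("side");X=cloud("side",d); c=proj("side",(.492,-.238,.06)); crop(p,int(c[0])-50,int(c[1])-45,100,75,8,"h3.png")
```

```text
t 22.7 tip [ 491.6 -237.5   51.4] jaw 86.57 w 61.8 F [-1.5  0.9 -0.1]
 tool delta [-0.6 -0.2 -1. ] roll 0.07 | delta after roll [-0.6 -0.2 -1. ] tilt [-0.0201  0.0165 -0.9997]
```

View pics/h3.png

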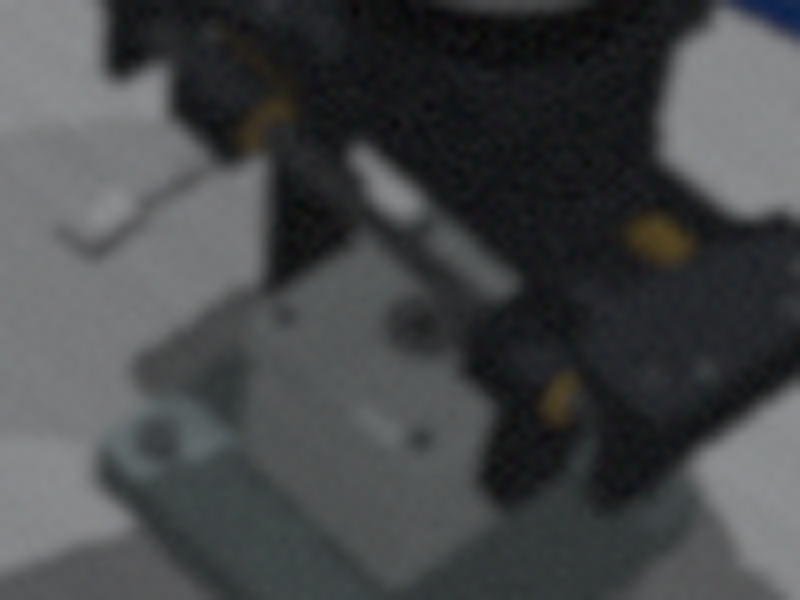

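Call:
send_rows(commands="0 0 0 0 65; 0 0 0 0 70; 0 0 0 0 76; -10 0 0 0 76; -20 0 0 0 76; -20 0 0 0 76; -10 0 0 0 76; 0 0 0 0 76")

```text
time_s: 23.55
position: [0.4945, -0.2402, 0.0789]
tool_rot: [[-0.016, -0.998, 0.06], [0.014, 0.06, 0.998], [-1.0, 0.017, 0.013]]
contact_force: [0.7, -0.4, -0.1]
width: 0.0761
```

```bash
cat >> h.py <<'E'
def cupz(c=(.492,-.238),r=.05,lo=.055,hi=.085,nm=None):
    P,d=eyes.snapshot("side");X=cloud("side",d)
    m=(d>0)&(np.hypot(X[...,0]-c[0],X[...,1]-c[1])<r)&(X[...,2]>lo)&(X[...,2]<hi)&(P.max(-1)>45)
    A=X[m]*1000; med=np.median(A,0)
    for k in range(3):
        co=np.linalg.lstsq(np.c_[A[:,:2]-np.array(c)*1000,np.ones(len(A))],A[:,2],rcond=None)[0]
        res=A[:,2]-np.c_[A[:,:2]-np.array(c)*1000,np.ones(len(A))]@co; A=A[abs(res)<3]
    a=np.radians(-3.4);ux=np.array([np.cos(a),np.sin(a)]);uy=np.array([-ux[1],ux[0]])
    print("top plane: n",len(A),"z centre",co[2].round(2),"rise over 40mm x,y",(co[:2]@ux*40).round(2),(co[:2]@uy*40).round(2),"rect",cv2.minAreaRect(A[:,:2].astype(np.float32)))
    if nm:
        q=proj("side",(.492,-.238,.06)); crop(P,int(q[0])-50,int(q[1])-45,100,75,8,nm)
E
python3 - <<'E'
from h import *
plan(492,-238,75,86.5)
cupz(nm="h4.png")
E
```

```text
t 23.55 tip [ 494.5 -240.2  115.9] jaw 86.53 w 76.1 F [ 0.7 -0.4 -0.1]
 tool delta [40.9  1.9  1.5] roll 0.03 | delta after roll [40.9  1.9  1.5] tilt [-0.0165  0.0139 -0.9998]
top plane: n 622 z centre 73.72 rise over 40mm x,y 0.35 1.01 rect ((493.709716796875, -240.24166870117188), (62.87035369873047, 63.202919006347656), 87.07816314697266)
```

View pics/h4.png

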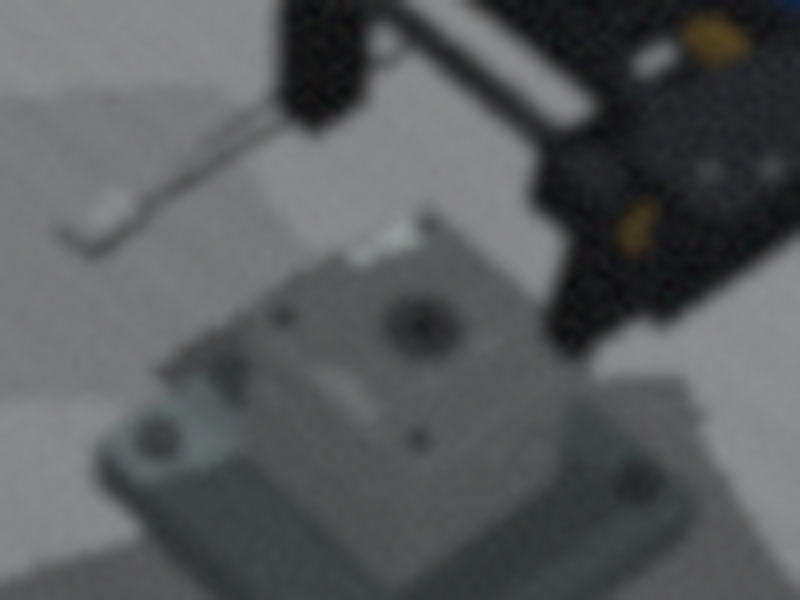

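Call:
send_rows(commands="5 -10 0 0 30; 10 -8 0 0 0; 5 0 0 0 0; 0 0 0 0 0; 0 0 0 0 0; 0 0 0 0 0; 0 0 0 0 0; 0 0 0 0 0", squeeze=20)

```text
time_s: 24.4
position: [0.5109, -0.2396, 0.0521]
tool_rot: [[-0.023, -0.998, 0.06], [0.017, 0.06, 0.998], [-1.0, 0.024, 0.015]]
contact_force: [1.1, -0.1, -0.6]
width: 0.0141
```

Run:
```python
from h import *
plan(515.8,-239.2,76,86.5)
```

```text
t 24.4 tip [ 510.9 -239.6   89.1] jaw 86.55 w 14.1 F [ 1.1 -0.1 -0.6]
 tool delta [13.  -5.2  0.5] roll 0.05 | delta after roll [13.  -5.2  0.5] tilt [-0.0232  0.0166 -0.9996]
```

Call:
send_rows(commands="4 -2 0 0 0; 4 -1 0 0 0; 2 0 0 0 0; 0 0 0 0 0; 0 0 0 0 0")

```text
time_s: 24.9
position: [0.5141, -0.2398, 0.0416]
tool_rot: [[-0.022, -0.998, 0.06], [0.016, 0.06, 0.998], [-1.0, 0.023, 0.015]]
contact_force: [0.1, -0.3, 0.4]
width: 0.0002
```

Run:
```python
from h import *
plan(513.9,-239.3,75,86.5)
p,d=tipz(); q=proj("side",(.492,-.238,.06)); crop(p,int(q[0])-50,int(q[1])-45,100,75,8,"t1.png")
```

```text
t 24.9 tip [ 514.1 -239.8   78.6] jaw 86.54 w 0.2 F [ 0.1 -0.3  0.4]
 tool delta [3.6 0.1 0.5] roll 0.04 | delta after roll [3.6 0.1 0.5] tilt [-0.0224  0.0163 -0.9996]
tip z [72.  74.6 75.2 75.6 75.7 76.2 76.3 77.4] reported [ 514.1 -239.8   41.6] ext [ 487. -248.   72.] [ 521. -217.   83.]
```

View pics/t1.png

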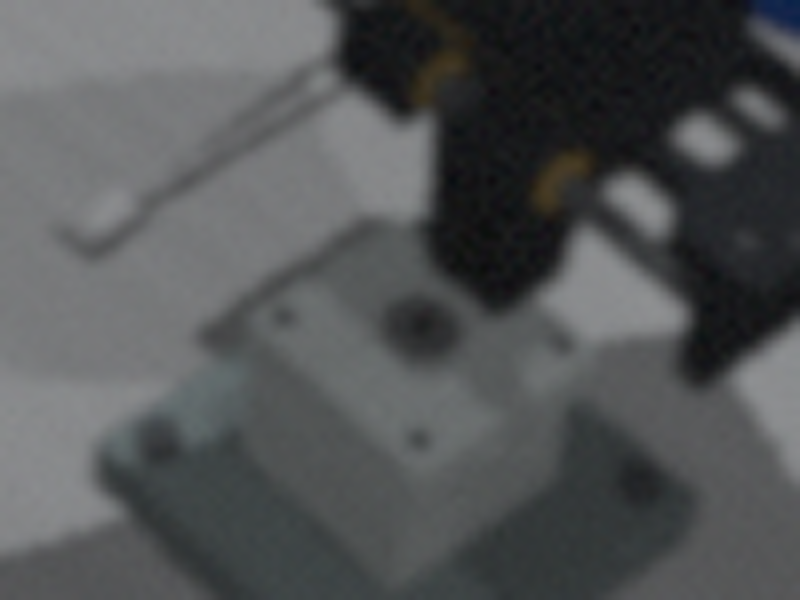

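Call:
send_rows(commands="2.5 0 0 0 0; 1 0 0 0 0; 1 0 0 0 0")

```text
time_s: 25.25
position: [0.5141, -0.2398, 0.037]
tool_rot: [[-0.022, -0.998, 0.06], [0.016, 0.06, 0.998], [-1.0, 0.023, 0.015]]
contact_force: [-0.1, -0.9, -0.6]
width: 0.0003
```

Run:
```python
from h import *
plan(513.9,-239.3,75,86.5)
```

```text
t 25.25 tip [ 514.1 -239.8   74. ] jaw 86.54 w 0.3 F [-0.1 -0.9 -0.6]
 tool delta [-0.9  0.3  0.5] roll 0.04 | delta after roll [-0.9  0.3  0.5] tilt [-0.0219  0.0162 -0.9996]
```

Call:
send_rows(commands="1 0 0 0 0")

```text
time_s: 25.35
position: [0.5141, -0.2398, 0.0359]
tool_rot: [[-0.022, -0.998, 0.06], [0.016, 0.06, 0.998], [-1.0, 0.023, 0.015]]
contact_force: [-1.0, -0.4, 2.0]
width: 0.0001
```

Run:
```python
from h import *
plan(513.9,-239.3,75,86.5)
```

```text
t 25.35 tip [ 514.1 -239.8   72.9] jaw 86.54 w 0.1 F [-1.  -0.4  2. ]
 tool delta [-2.   0.3  0.5] roll 0.04 | delta after roll [-2.   0.3  0.5] tilt [-0.022   0.0161 -0.9996]
```

Contact at about tip 73.

Call:
send_rows(commands="1 0 0 0 0; 1 0 0 0 0")

```text
time_s: 25.55
position: [0.5144, -0.2401, 0.0353]
tool_rot: [[-0.021, -0.998, 0.061], [0.016, 0.06, 0.998], [-1.0, 0.022, 0.015]]
contact_force: [-3.5, 1.9, 12.0]
width: 0.0001
```

Run:
```python
from h import *
plan(513.9,-239.3,75,86.5)
cupz(nm="t2.png")
```

```text
t 25.55 tip [ 514.4 -240.1   72.3] jaw 86.53 w 0.1 F [-3.5  1.9 12. ]
 tool delta [-2.6  0.6  0.8] roll 0.03 | delta after roll [-2.6  0.6  0.8] tilt [-0.0214  0.016  -0.9996]
top plane: n 545 z centre 73.8 rise over 40mm x,y 0.06 1.59 rect ((494.0732421875, -240.53598022460938), (63.01686477661133, 63.325653076171875), 87.02184295654297)
```

Call:
send_rows(commands="1.5 0 0 0 0; 1.5 0 0 0 0")

```text
time_s: 25.8
position: [0.5148, -0.2401, 0.0347]
tool_rot: [[-0.021, -0.998, 0.061], [0.016, 0.061, 0.998], [-1.0, 0.022, 0.015]]
contact_force: [-3.4, 1.7, 12.7]
width: 0.0004
```

Run:
```python
from h import *
plan(513.9,-239.3,75,86.5)
cupz(nm="t2.png")
```

```text
t 25.8 tip [ 514.8 -240.1   71.7] jaw 86.51 w 0.4 F [-3.4  1.7 12.7]
 tool delta [-3.3  1.   0.8] roll 0.01 | delta after roll [-3.3  1.   0.8] tilt [-0.0209  0.0162 -0.9997]
top plane: n 549 z centre 73.29 rise over 40mm x,y -0.51 1.67 rect ((493.89202880859375, -240.48300170898438), (63.73983383178711, 62.95989227294922), 85.20216369628906)
```

View pics/t2.png

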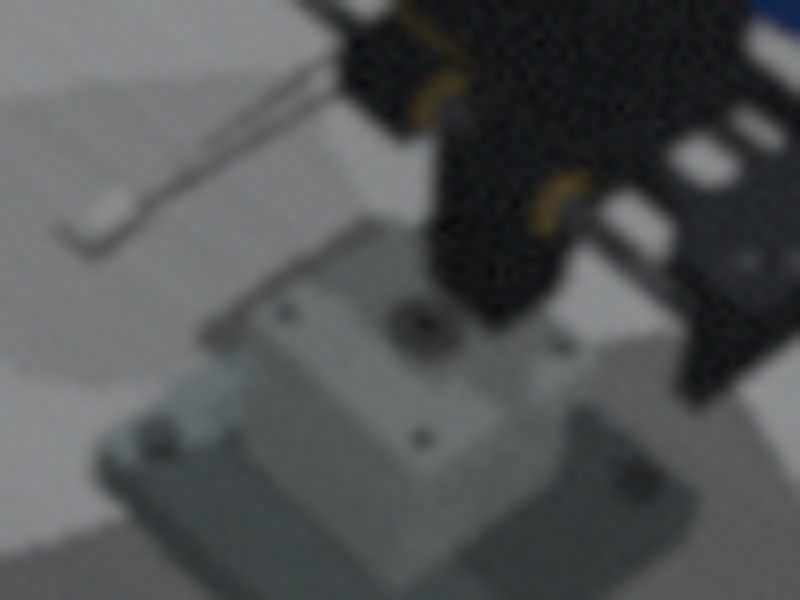

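Call:
send_rows(commands="2 0.3 0 0 0; 2 0.3 0 0 0")

```text
time_s: 26.05
position: [0.5154, -0.2402, 0.0334]
tool_rot: [[-0.019, -0.998, 0.061], [0.016, 0.061, 0.998], [-1.0, 0.02, 0.015]]
contact_force: [-2.2, 1.5, 13.6]
width: 0.0005
```

Run:
```python
from h import *
plan(513.9,-239.3,75,86.5)
cupz()
```

```text
t 26.05 tip [ 515.4 -240.2   70.4] jaw 86.51 w 0.5 F [-2.2  1.5 13.6]
 tool delta [-4.5  1.7  0.8] roll 0.01 | delta after roll [-4.5  1.7  0.8] tilt [-0.0186  0.0161 -0.9997]
top plane: n 522 z centre 72.69 rise over 40mm x,y -1.63 1.46 rect ((494.83282470703125, -240.56845092773438), (62.409706115722656, 63.568023681640625), 86.82316589355469)
```

Call:
send_rows(commands="-5 0 0 0 0; -6 0 0 0 0; 0 15 0 0 0; 0 20 0 0 0; 0 10 0 0 0; 0 0 0 0 0; 0 0 0 0 0")

```text
time_s: 26.8
position: [0.4715, -0.2379, 0.0474]
tool_rot: [[-0.015, -0.998, 0.06], [0.015, 0.06, 0.998], [-1.0, 0.016, 0.014]]
contact_force: [-0.1, 0.1, 0.9]
width: 0.0005
```

Run:
```python
from h import *
plan(469.9,-236.7,75,86.5)
cupz(nm="t3.png")
cupz(r=.075,lo=.012,hi=.028)
```

```text
t 26.8 tip [ 471.5 -237.9   84.4] jaw 86.54 w 0.5 F [-0.1  0.1  0.9]
 tool delta [9.5 1.5 1. ] roll 0.04 | delta after roll [9.5 1.5 1. ] tilt [-0.0151  0.015  -0.9998]
top plane: n 254 z centre 72.48 rise over 40mm x,y 0.18 0.93 rect ((494.0321960449219, -241.04974365234375), (62.72404861450195, 62.956687927246094), 85.01487731933594)
top plane: n 1102 z centre 20.32 rise over 40mm x,y 0.2 0.17 rect ((492.67071533203125, -239.32046508789062), (110.11964416503906, 110.6420669555664), 86.7237548828125)
```

View pics/t3.png

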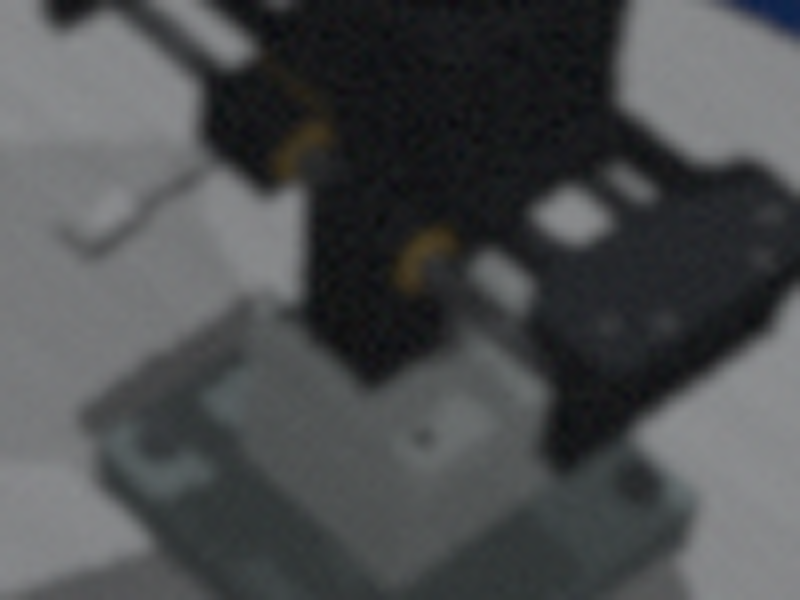

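Call:
send_rows(commands="6 1.5 1 0 0; 3 0 0 0 0; 1 0 0 0 0; 1 0 0 0 0")

```text
time_s: 27.3
position: [0.4715, -0.2367, 0.0357]
tool_rot: [[-0.015, -0.998, 0.059], [0.015, 0.059, 0.998], [-1.0, 0.015, 0.014]]
contact_force: [-3.4, 0.4, 11.7]
width: 0.0006
```

Run:
```python
from h import *
plan(469.9,-236.7,75,86.5)
```

```text
t 27.3 tip [ 471.5 -236.7   72.7] jaw 86.62 w 0.6 F [-3.4  0.4 11.7]
 tool delta [-2.2  1.6 -0.1] roll 0.12 | delta after roll [-2.2  1.6 -0.1] tilt [-0.0146  0.0145 -0.9998]
```

Call:
send_rows(commands="-3 1 0 0 0; 0 3.5 0 0 0; 0 0 0 0 0; 2 0 0 0 0; 1 0 0 0 0")

```text
time_s: 27.8
position: [0.4669, -0.2365, 0.0357]
tool_rot: [[-0.015, -0.998, 0.059], [0.015, 0.059, 0.998], [-1.0, 0.015, 0.014]]
contact_force: [-3.0, 1.6, 11.3]
width: 0.0007
```

Run:
```python
from h import *
plan(468.4,-236.7,75,86.5)
```

```text
t 27.8 tip [ 466.9 -236.5   72.7] jaw 86.62 w 0.7 F [-3.   1.6 11.3]
 tool delta [-2.3 -1.5 -0.1] roll 0.12 | delta after roll [-2.3 -1.5 -0.1] tilt [-0.0146  0.0145 -0.9998]
```

Now r≈25. Press this side about 3 mm (2 mm to level + ahead).

Call:
send_rows(commands="2 -0.3 0 0 0; 2 -0.3 0 0 0; 2 -0.3 0 0 0")

```text
time_s: 28.1
position: [0.4651, -0.2363, 0.0318]
tool_rot: [[-0.02, -0.998, 0.06], [0.016, 0.06, 0.998], [-1.0, 0.021, 0.015]]
contact_force: [-6.6, 2.3, 19.6]
width: 0.0005
```

Run:
```python
from h import *
plan(468.4,-236.7,75,86.5)
cupz(nm="t4.png")
```

```text
t 28.1 tip [ 465.1 -236.3   68.8] jaw 86.57 w 0.5 F [-6.6  2.3 19.6]
 tool delta [-6.3 -3.1 -0.1] roll 0.07 | delta after roll [-6.3 -3.1 -0.1] tilt [-0.0196  0.0163 -0.9997]
top plane: n 157 z centre 69.68 rise over 40mm x,y 2.48 0.43 rect ((485.63214111328125, -239.9653778076172), (62.63983917236328, 47.378658294677734), 85.3832015991211)
```

View pics/t4.png

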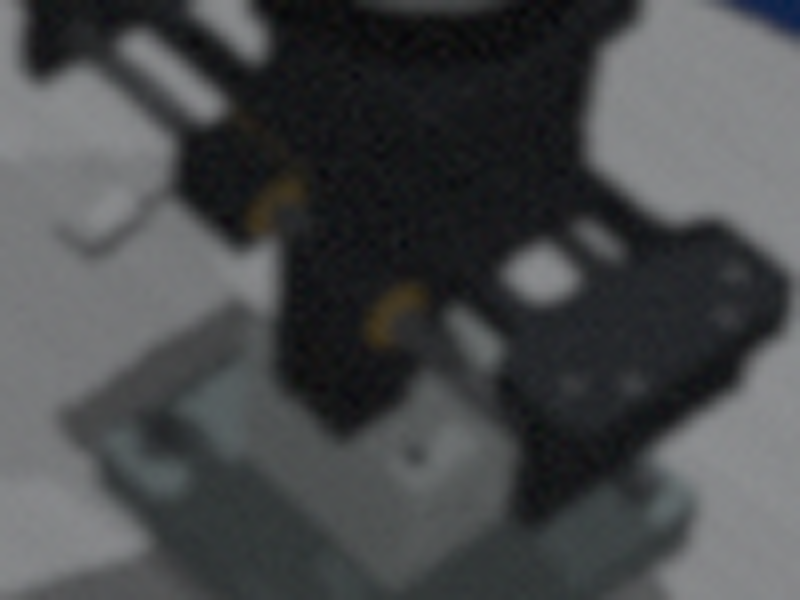

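Call:
send_rows(commands="-6 0 0 0 0; -8 0 0 0 0; 0 -18 0 0 0; 0 -18 0 0 0; 0 -10 0 0 0; 0 0 0 0 0; 0 0 0 0 0")

```text
time_s: 28.85
position: [0.5121, -0.2394, 0.0463]
tool_rot: [[-0.02, -0.998, 0.06], [0.016, 0.06, 0.998], [-1.0, 0.021, 0.015]]
contact_force: [-0.9, -0.4, 0.5]
width: 0.0004
```

Run:
```python
from h import *
plan(514.5,-239.3,75,86.5)
cupz()
```

```text
t 28.85 tip [ 512.1 -239.4   83.3] jaw 86.54 w 0.4 F [-0.9 -0.4  0.5]
 tool delta [ 8.2 -2.6  0.1] roll 0.04 | delta after roll [ 8.2 -2.6  0.1] tilt [-0.0201  0.0164 -0.9997]
top plane: n 646 z centre 70.15 rise over 40mm x,y 2.35 1.6 rect ((492.4026184082031, -240.654296875), (62.8867301940918, 61.91679382324219), 87.98777770996094)
```

Call:
send_rows(commands="4 -2.5 6 0 0; 4 0 0 0 0; 1 0 0 0 0; 2 0 0 0 0")

```text
time_s: 29.3
position: [0.5128, -0.2326, 0.0343]
tool_rot: [[-0.022, -0.998, 0.061], [0.017, 0.061, 0.998], [-1.0, 0.023, 0.016]]
contact_force: [-0.9, 0.4, 1.2]
width: 0.0005
```

Run:
```python
from h import *
plan(514.5,-233.5,68,86.5)
```

```text
t 29.3 tip [ 512.8 -232.6   71.3] jaw 86.49 w 0.5 F [-0.9  0.4  1.2]
 tool delta [ 3.2 -1.8 -0.9] roll -0.01 | delta after roll [ 3.2 -1.8 -0.9] tilt [-0.0218  0.017  -0.9996]
```

Call:
send_rows(commands="0 -2 0 0 0; 2 0 0 0 0; 2 0.2 0 0 0; 2 0.2 0 0 0")

```text
time_s: 29.7
position: [0.5155, -0.2328, 0.0306]
tool_rot: [[-0.02, -0.998, 0.062], [0.017, 0.061, 0.998], [-1.0, 0.021, 0.016]]
contact_force: [-3.7, 1.9, 11.3]
width: 0.0005
```

Run:
```python
from h import *
plan(514.5,-233.5,68,86.5)
cupz()
```

```text
t 29.7 tip [ 515.5 -232.8   67.6] jaw 86.47 w 0.5 F [-3.7  1.9 11.3]
 tool delta [-0.4  0.9 -0.8] roll -0.03 | delta after roll [-0.4  0.9 -0.8] tilt [-0.0204  0.0172 -0.9996]
top plane: n 577 z centre 69.04 rise over 40mm x,y -0.04 1.51 rect ((494.3036804199219, -240.56765747070312), (62.309146881103516, 63.03703308105469), 86.80325317382812)
```

Call:
send_rows(commands="-4 0 0 0 0; 0 1 8 0 0; 3 0 0 0 0; 2 0 0 0 0; 2 0.2 0 0 0")

```text
time_s: 30.25
position: [0.5168, -0.2243, 0.0292]
tool_rot: [[-0.017, -0.998, 0.061], [0.016, 0.061, 0.998], [-1.0, 0.018, 0.015]]
contact_force: [-3.4, 0.8, 18.4]
width: 0.0006
```

Run:
```python
from h import *
plan(514.5,-225,68,86.5)
cupz()
```

```text
t 30.25 tip [ 516.8 -224.3   66.2] jaw 86.49 w 0.6 F [-3.4  0.8 18.4]
 tool delta [-1.8  2.3 -0.8] roll -0.01 | delta after roll [-1.8  2.3 -0.8] tilt [-0.0168  0.0162 -0.9997]
top plane: n 538 z centre 68.56 rise over 40mm x,y -1.37 0.67 rect ((494.1685485839844, -240.03146362304688), (62.71601867675781, 61.21771240234375), 86.67346954345703)
```

Call:
send_rows(commands="-6 0 0 0 0; -8 0 -5 0 0; 0 18 0 0 0; 0 18 0 0 0; 0 11 0 0 0; 0 0 0 0 0; 0 0 0 0 0")

```text
time_s: 31.0
position: [0.4692, -0.2289, 0.0452]
tool_rot: [[-0.015, -0.998, 0.062], [0.015, 0.061, 0.998], [-1.0, 0.016, 0.014]]
contact_force: [-0.2, 0.4, 0.7]
width: 0.0005
```

Run:
```python
from h import *
plan(468,-231,69.5,86.5)
```

```text
t 31.0 tip [ 469.2 -228.9   82.2] jaw 86.47 w 0.5 F [-0.2  0.4  0.7]
 tool delta [12.7  0.8 -2.4] roll -0.03 | delta after roll [12.7  0.8 -2.4] tilt [-0.0154  0.0148 -0.9998]
```

Call:
send_rows(commands="8 1 0 0 0; 4 0 0 0 0; 1 0 0 0 0; 1.5 -0.3 0 0 0; 1.5 -0.3 0 0 0")

```text
time_s: 31.5
position: [0.469, -0.2283, 0.029]
tool_rot: [[-0.018, -0.998, 0.061], [0.016, 0.06, 0.998], [-1.0, 0.019, 0.015]]
contact_force: [-6.3, 1.7, 17.5]
width: 0.0006
```

Run:
```python
from h import *
plan(468,-231,69.5,86.5)
cupz()
```

```text
t 31.5 tip [ 469.  -228.3   66. ] jaw 86.52 w 0.6 F [-6.3  1.7 17.5]
 tool delta [-3.5  0.9 -2.7] roll 0.02 | delta after roll [-3.5  0.9 -2.7] tilt [-0.0182  0.0159 -0.9997]
top plane: n 206 z centre 66.94 rise over 40mm x,y 2.69 -0.76 rect ((487.3979187011719, -239.7262725830078), (61.2582893371582, 50.11945343017578), 86.40777587890625)
```

Call:
send_rows(commands="-6 0 0 0 0; -8 0 -5 0 0; 0 -18 0 0 0; 0 -18 0 0 0; 0 -10 0 0 0; 0 0 0 0 0; 0 0 0 0 0")

```text
time_s: 32.25
position: [0.5169, -0.2383, 0.0435]
tool_rot: [[-0.018, -0.998, 0.061], [0.015, 0.061, 0.998], [-1.0, 0.019, 0.014]]
contact_force: [-1.0, -0.3, -0.4]
width: 0.0003
```

Run:
```python
from h import *
plan(515,-238,69.5,86.5)
cupz()
```

```text
t 32.25 tip [ 516.9 -238.3   80.5] jaw 86.51 w 0.3 F [-1.  -0.3 -0.4]
 tool delta [11.   1.7  0.1] roll 0.01 | delta after roll [11.   1.7  0.1] tilt [-0.0179  0.0151 -0.9997]
top plane: n 676 z centre 66.66 rise over 40mm x,y 0.69 0.08 rect ((492.8107604980469, -240.00596618652344), (62.427345275878906, 63.37419891357422), 86.69876861572266)
```

Call:
send_rows(commands="8 1.5 0 0 0; 4 0 0 0 0; 1 0 0 0 0; 1.5 0 0 0 0")

```text
time_s: 32.7
position: [0.5136, -0.2383, 0.0285]
tool_rot: [[-0.018, -0.998, 0.062], [0.015, 0.062, 0.998], [-1.0, 0.019, 0.014]]
contact_force: [-2.2, 3.7, 21.0]
width: 0.0005
```

Run:
```python
from h import *
plan(515,-238,69.5,86.5)
cupz()
```

```text
t 32.7 tip [ 513.6 -238.3   65.5] jaw 86.45 w 0.5 F [-2.2  3.7 21. ]
 tool delta [-4.  -1.3  0.4] roll -0.05 | delta after roll [-4.  -1.3  0.4] tilt [-0.0181  0.0152 -0.9997]
top plane: n 587 z centre 66.73 rise over 40mm x,y 0.37 0.74 rect ((493.86572265625, -240.26620483398438), (62.13017654418945, 62.217193603515625), 86.13824462890625)
```

Call:
send_rows(commands="1.5 0.2 0 0 0; 1.5 0.2 0 0 0")

```text
time_s: 32.95
position: [0.5137, -0.2383, 0.0285]
tool_rot: [[-0.017, -0.998, 0.062], [0.016, 0.062, 0.998], [-1.0, 0.018, 0.014]]
contact_force: [-4.2, 2.1, 17.9]
width: 0.0005
```

Run:
```python
from h import *
plan(515,-238,69.5,86.5)
cupz()
```

```text
t 32.95 tip [ 513.7 -238.3   65.5] jaw 86.43 w 0.5 F [-4.2  2.1 17.9]
 tool delta [-4.  -1.2  0.4] roll -0.07 | delta after roll [-4.  -1.2  0.4] tilt [-0.0172  0.0155 -0.9997]
top plane: n 584 z centre 66.8 rise over 40mm x,y 0.47 0.62 rect ((493.3175048828125, -239.97508239746094), (62.67371368408203, 61.515342712402344), 86.88333129882812)
```

Call:
send_rows(commands="-4 0 0 0 0; 0 -1 13 0 0; 0 0 0 0 0; 3 0 0 0 0; 1.5 0 0 0 0; 1.5 0 0 0 0")

```text
time_s: 33.6
position: [0.5156, -0.2233, 0.0283]
tool_rot: [[-0.017, -0.998, 0.062], [0.016, 0.061, 0.998], [-1.0, 0.018, 0.015]]
contact_force: [-9.0, 3.6, 35.1]
width: 0.0003
```

Run:
```python
from h import *
plan(515,-225,69.5,86.5)
cupz()
```

```text
t 33.6 tip [ 515.6 -223.3   65.3] jaw 86.47 w 0.3 F [-9.   3.6 35.1]
 tool delta [-4.2  0.6 -1.6] roll -0.03 | delta after roll [-4.2  0.6 -1.6] tilt [-0.0174  0.0164 -0.9997]
top plane: n 608 z centre 66.74 rise over 40mm x,y 0.62 0.97 rect ((493.8874206542969, -240.00213623046875), (63.01344680786133, 62.340187072753906), 86.66975402832031)
```

Call:
send_rows(commands="1.5 0.2 0 0 0; 1.7 0.2 0 0 0")

```text
time_s: 33.85
position: [0.5156, -0.2233, 0.0284]
tool_rot: [[-0.017, -0.998, 0.062], [0.017, 0.062, 0.998], [-1.0, 0.018, 0.016]]
contact_force: [-5.5, 3.1, 23.4]
width: 0.0004
```

Run:
```python
from h import *
plan(515,-225,69.5,86.5)
cupz()
```

```text
t 33.85 tip [ 515.6 -223.3   65.4] jaw 86.44 w 0.4 F [-5.5  3.1 23.4]
 tool delta [-4.1  0.5 -1.6] roll -0.06 | delta after roll [-4.1  0.5 -1.6] tilt [-0.0171  0.017  -0.9997]
top plane: n 608 z centre 66.76 rise over 40mm x,y 0.57 0.75 rect ((493.42852783203125, -240.2270965576172), (63.676177978515625, 62.070831298828125), 87.13124084472656)
```

Call:
send_rows(commands="-5 0 0 0 0; -6 0 -6 0 0; 0 18 -5 0 0; 0 18 0 0 0; 0 12 0 0 0; 0 0 0 0 0; 0 0 0 0 0")

```text
time_s: 34.6
position: [0.4659, -0.2345, 0.0405]
tool_rot: [[-0.016, -0.998, 0.063], [0.016, 0.063, 0.998], [-1.0, 0.017, 0.015]]
contact_force: [0.2, 0.3, -1.1]
width: 0.0006
```

Run:
```python
from h import *
plan(468,-232,67,86.5)
```

```text
t 34.6 tip [ 465.9 -234.5   77.5] jaw 86.37 w 0.6 F [ 0.2  0.3 -1.1]
 tool delta [10.5 -2.1  2.4] roll -0.13 | delta after roll [10.5 -2.1  2.4] tilt [-0.0165  0.0157 -0.9997]
```

Call:
send_rows(commands="6 -1.5 2 0 0; 3 0 0 0 0; 1.2 0 0 0 0; 1 0 0 0 0")

```text
time_s: 35.0
position: [0.4695, -0.2321, 0.0286]
tool_rot: [[-0.016, -0.998, 0.062], [0.016, 0.061, 0.998], [-1.0, 0.017, 0.015]]
contact_force: [-4.8, 1.3, 16.0]
width: 0.0005
```

Run:
```python
from h import *
plan(468,-232,67,86.5)
```

```text
t 35.0 tip [ 469.5 -232.1   65.6] jaw 86.46 w 0.5 F [-4.8  1.3 16. ]
 tool delta [-1.4  1.6  0.1] roll -0.04 | delta after roll [-1.4  1.6  0.1] tilt [-0.0157  0.0155 -0.9998]
```

Call:
send_rows(commands="1.2 -0.2 0 0 0; 1.4 -0.2 0 0 0")

```text
time_s: 35.2
position: [0.4694, -0.2321, 0.0284]
tool_rot: [[-0.018, -0.998, 0.062], [0.016, 0.062, 0.998], [-1.0, 0.019, 0.015]]
contact_force: [-7.5, 2.5, 24.7]
width: 0.0
```

Run:
```python
from h import *
plan(468,-232,67,86.5)
```

```text
t 35.2 tip [ 469.4 -232.1   65.4] jaw 86.46 w 0.0 F [-7.5  2.5 24.7]
 tool delta [-1.5  1.5  0. ] roll -0.04 | delta after roll [-1.5  1.5  0. ] tilt [-0.0179  0.0164 -0.9997]
```

Call:
send_rows(commands="-4 0 0 0 0; 0 2 8 0 0; 0 0 0 0 0; 3 0 0 0 0; 1.2 0 0 0 0; 1.2 0 0 0 0")

```text
time_s: 35.8
position: [0.4688, -0.2226, 0.0284]
tool_rot: [[-0.018, -0.998, 0.06], [0.017, 0.06, 0.998], [-1.0, 0.019, 0.016]]
contact_force: [-8.1, 4.2, 35.0]
width: 0.0006
```

Run:
```python
from h import *
plan(468,-224,67,86.5)
```

```text
t 35.8 tip [ 468.8 -222.6   65.4] jaw 86.53 w 0.6 F [-8.1  4.2 35. ]
 tool delta [-1.7  0.8 -1.4] roll 0.03 | delta after roll [-1.7  0.8 -1.4] tilt [-0.0175  0.0168 -0.9997]
```

Call:
send_rows(commands="-4 0 0 0 0; 0 0 -15 0 0; 0 0 -12 0 0; 0 0 0 0 0; 2 0 0 0 0; 1 0 0 0 0; 1 0 0 0 0")

```text
time_s: 36.5
position: [0.4666, -0.2536, 0.0285]
tool_rot: [[-0.018, -0.998, 0.063], [0.017, 0.062, 0.998], [-1.0, 0.019, 0.016]]
contact_force: [-5.7, 2.5, 22.7]
width: 0.0002
```

Run:
```python
from h import *
plan(468,-248,67,86.5)
```

```text
t 36.5 tip [ 466.6 -253.6   65.5] jaw 86.4 w 0.2 F [-5.7  2.5 22.7]
 tool delta [-1.5 -1.   5.7] roll -0.1 | delta after roll [-1.5 -1.   5.7] tilt [-0.0184  0.0167 -0.9997]
```

Call:
send_rows(commands="-10 0 0 0 0; -25 0 0 0 0; -25 0 10 0 0; -10 0 30 0 0; 0 0 35 0 0; 0 0 35 0 0; 0 0 35 0 0; 0 0 35 0 0")

```text
time_s: 37.3
position: [0.4794, -0.0735, 0.1045]
tool_rot: [[-0.017, -0.997, 0.072], [0.015, 0.071, 0.997], [-1.0, 0.018, 0.014]]
contact_force: [0.9, -0.3, 0.4]
width: 0.0003
```

Call:
send_rows(commands="0 0 35 0 0; 0 0 35 0 0; 0 0 20 0 0; 0 0 0 0 0; 0 0 0 0 0")

```text
time_s: 37.8
position: [0.485, 0.0265, 0.1062]
tool_rot: [[-0.018, -0.998, 0.061], [0.018, 0.061, 0.998], [-1.0, 0.019, 0.017]]
contact_force: [0.6, 0.3, 0.8]
width: 0.0002
```

Run:
```python
from h import *
plan(468,0,67,86.5)
cupz(nm="z1.png")
for n in("side","top"):
    p,d=eyes.snapshot(n); cv2.imwrite(f"pics/end_{n}.png",p[:,:,::-1]); X=cloud(n,d)
    a=np.radians(-3.5);ux=np.array([np.cos(a),np.sin(a)]);uy=np.array([-ux[1],ux[0]])
    q=(X[...,:2]-np.array([.492,-.2385]));gx=q@ux;gy=q@uy
    base=np.median(X[...,2][(d>0)&(np.maximum(abs(gx),abs(gy))<.052)&(np.maximum(abs(gx),abs(gy))>.04)&(X[...,2]<.03)&(X[...,2]>.01)])
    print(n,"base z",base)
    for sx,sy,l in((1,1,"a"),(-1,1,"b"),(-1,-1,"c"),(1,-1,"d")):
        m=(d>0)&(abs(gx-sx*.02)<.007)&(abs(gy-sy*.02)<.007)&(X[...,2]>.05); print(l,m.sum(),(np.mean(X[...,2][m])*1000-base*1000+20).round(2))
    m=(d>0)&(np.hypot(gx,gy)<.05)&(X[...,2]>.058)&(X[...,2]<.08); print(cv2.minAreaRect(X[m][:,:2].astype(np.float32)*1000))
    if n=="top": c=proj(n,(.492,-.238,.06)); crop(p,int(c[0])-50,int(c[1])-38,100,75,8,"z2.png")
```

```text
t 37.8 tip [485.   26.5 143.2] jaw 86.49 w 0.2 F [0.6 0.3 0.8]
 tool delta [ 76.   13.9 -28.8] roll -0.01 | delta after roll [ 76.   13.9 -28.8] tilt [-0.0175  0.0178 -0.9997]
top plane: n 720 z centre 66.18 rise over 40mm x,y 0.34 0.29 rect ((493.7696838378906, -240.2261199951172), (62.25187301635742, 63.221092224121094), 87.08728790283203)
side base z 0.02044620712785443
a 40 65.83
b 41 65.94
c 44 65.76
d 40 65.99
((494.168212890625, -239.36375427246094), (64.00688171386719, 64.13568115234375), 86.19210815429688)
top base z 0.01885627878029269
a 27 65.67
b 31 66.22
c 28 66.13
d 33 66.58
((491.4313659667969, -239.91859436035156), (62.95510482788086, 62.78700637817383), 87.12503051757812)
```

View pics/z1.png

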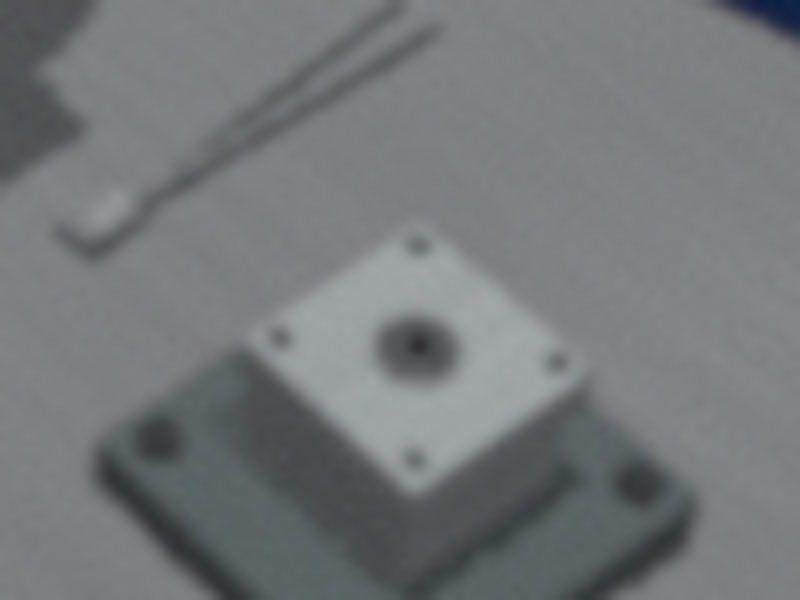

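View pics/z2.png

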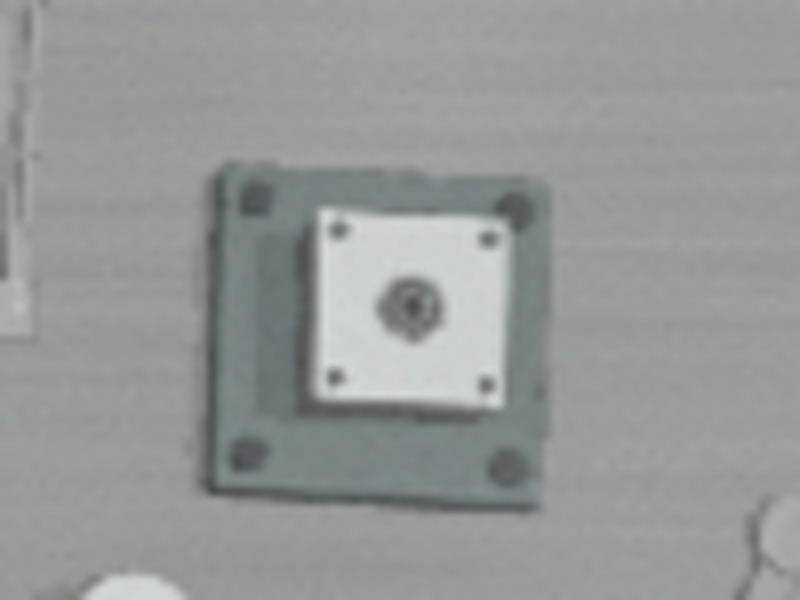

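View pics/end_side.png

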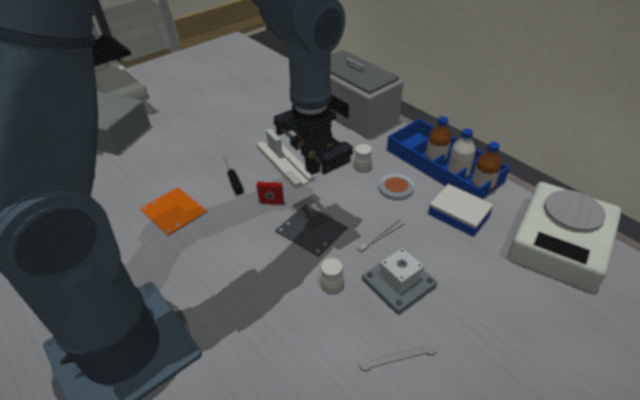

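```bash
python3 -c "
from cell import job,ctrl
print(ctrl.state()['time_s']);print(job.hand_in())"
```

```text
37.95
the job is handed in; nothing more can be done
None
```

I finished the job and handed it in at 38 s; hand-in reports no verdict.

**What I did:** I took the metallic cup from the −y end of the rack and stood it against the dark plate's free far edge. I tipped it over that edge with closed fingers above the bearing until it lay nose down, and let go. I then gripped it again by the flange, started the nose in the bore and released it on the pins. I tapped it down on alternate ±x sides, keeping one side at most about 2.5 mm ahead of the other, and finished with extra taps near three corners.

**Last checks:**
- **Height:** the side camera puts the flange top over the four pins at 65.8–66.0 mm, where 66 is flush. The top camera gives 65.7–66.6 mm, with its highest reading over pin d. That spread is about its depth noise, so I left it.
- **Stops:** each tapped spot stopped hard at the same tip height, within 0.2 mm. I gave pin d no corner tap of its own; only the tap on the middle of its side reached it.
- **Alignment:** the flange measured about 86–87°, against 86–87° for the housing. The other things on the bench look unmoved in the final side picture.

**What disagreed or was not ideal:**
- **Fingertip height:** the real finger ends sit about 37 mm above the reported TCP in the camera views. My first close therefore missed just above the cup, touching nothing. I corrected for this from then on.
- **Tap force:** two of the last corner taps reached about 35 N; the others read at most about 25 N.
- **Tap position:** one early touch on the −x side, at about 12 N, had the finger's inner edge under 1 mm from the bearing's rim by my estimate. I moved outward before pressing further.

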